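Snap a thruster support post into its bench stand

TASK

Take the white-nosed support post out of the rack and lock it into the empty tube of the bench stand: squeeze its two brass spring buttons flush so that they pass under the lip of the tube, slide the post down gently to the stop, and turn it there until both buttons pop out through the tube's side holes. Do not ram or wrench the post or the stand, and leave the black-nosed post and the thrusters as they are.

Things in the scene. Friction and masses are not known exactly. Their poses are not given: they have to be found in the camera images.
- post_buttons (a point): Post to fit: aluminium stem, 24 mm diameter, white tapered nose, about 0.1 kg, 84 mm tall, loose and upright in an end hole of the rack. Point on its axis level with the 2 spring buttons, 42 mm above the foot (4 mm bevel); straight stem for 28 mm above it. z up; x axis runs through both buttons, one on each side (a half turn looks the same).
- post_top (a point): Centre of the flat top of the same post's white nose, 13 mm across, 42 mm above the button point; the nose tapers over its top 14 mm. Same axes.
- button_a (a joint): Brass spring button on the post's +x side, 10 mm across, standing 6 mm out of the stem. 0 m = out, 0.006 m = flush; 3 N starts it, 6 N holds it flush; 0.0035-0.006 (both together about 0.0095) inside the tube. Straight flanks, low dome: it will not ride in under a lip unless pressed. A rigid pin that slides straight in, so pressing its upper half brings all of it flush.
- button_b (a joint): The same kind of button on the post's -x side (36 mm over both buttons when out); same values.
- tube_mouth (a point): Centre of the open mouth of the empty bench stand's dark upright tube, 112 mm above the bench; tube 32.5 mm outside, 26.5 mm inside diameter, wall 3 mm. z up; axes those of the base plate. A stop inside, 58 mm down, ends the post's travel with the buttons level with the side holes, the post's top then 26 mm above the mouth.
- stand: The same stand, base plate 120 x 120 x 12 mm, fixed to the bench; origin under its centre. Tube clamped in it at any angle: its two 12 mm round side holes, opposite each other, 16 mm below the mouth, lie up to 57 degrees (1 rad) either way from the plate's x axis. A button over 8 degrees off its hole stays in: turn the post under light pressure till it pops. Over 60 N of push on the stand is too much.
- rack: White rack, 62 x 205 x 28 mm, fixed; origin at the centre of its underside, long along y; three holes 26 mm across, 22 mm deep, at y = -70, 0 (empty) and 70 mm.
- spare_post: Black-nosed post without buttons in the rack's other end hole, same size; origin at the centre of its foot. To be left alone.
- thruster_1: Small thruster standing on its nozzle bell, 110 mm tall, 44 mm across, grey with red caps; origin at the centre of its foot. To be left alone.
- thruster_2: A second thruster like it. To be left alone.

How it is judged:
By the outcome, as a careful person would: the job done as asked, in the order asked, and still so for the second after the job is handed in, with the robot touching nothing.
It also fails if it takes over 67 s, if anything falls off the work surface, if the arm or the gripper's body presses on something with over 40 N, if the wrist force passes 120 N, or if a joint passes its speed limit or range.

ROBOT

A 7-joint arm with a two-finger parallel gripper is mounted at the origin on the work surface. World frame = base frame: x ahead of the robot, y to its left, z up, the work surface at z = 0. Lengths are in mm, angles in rad, forces in N, time in s.
With the tool pointing down it reaches from about 400 to 875 mm from the base axis. Payload 4.4 kg.
Tool frame: the origin (TCP) lies at the very end of the fingers, on their centre line; the grasp point (between the pads) lies 19 mm behind it; z points along the fingers, x is the direction in which the jaws open and shut, and the axes are right-handed (so a half turn about z gives the same grasp; the last joint's range is limited). The gripper opens to 85 mm and grips with 20 to 120 N. Pads are 22 mm wide; open, the fingers measure 114 mm over their backs; the gripper's body (76 mm by 85 mm) begins 54 mm behind the grasp point. The pads swing forward as they close: fully open they stand 13 mm farther back than shut.
Start: joints at [1.051, 0.628, 0.038, 1.517, -0.027, 0.996, -0.02], TCP at [284.978, -584.213, 231.313] pointing down, gripper open.
Joint ranges: [-3.06, 3.06], [-0.37, 2.12], [-1.25, 1.32], [0.18, 2.47], [-1.1, 4.24], [0.23, 1.98], [-2.94, 2.94]. Speed limits (rad/s): [2.57, 2.57, 3.14, 3.14, 3.14, 3.14, 3.14].

INTERFACE

Orientations are given as [roll, pitch, yaw] about the fixed x, y, z axes, in that order (R = Rz(yaw) Ry(pitch) Rx(roll)).
In Python, from cell import ctrl gives the robot as it stands.
- The arm moves only by the shell command python3 -m creep 'ROWS'. ROWS is text: rows parted by semicolons, each of 7 numbers parted by spaces: the shift along the tool's x, y, z in units of 40 mm (1.0 is 40 mm), then the turn, a rotation vector about the tool's x, y, z in degrees, then the closure, from 0 (fully open) to 1 (shut). In form: x y z rx ry rz grip; .... A call has 1 to 10 rows; each row is the pose to reach, as a shift and turn from the pose commanded when the call began, along the tool's axes at that moment; what a row does not reach only later rows make up. A row lasts 1/12 s, in which the tool goes at most 41.7 mm and 7.16 degrees, less where a joint would pass 70% of its speed; a pose out of reach is approached as far as the arm can. A call with a gripper value outside its range is refused whole. The fingers move at their own pace and stop on an object; the grip force is fixed at half the most. Time passes only in rows, so rows that repeat a pose let the fingers close. It gives the time, the measured TCP pose, the force and the opening at its end, in the units of the state.
- ctrl.read_state(): the state, without advancing time (a new reading comes with each control period).
- ctrl.get_image(name): name is "scene" or "top" or "wrist"; returns a dict with "img" (420x560x3 uint8, red, green, blue), "vfov" (degrees; the focal length in pixels is half the picture's height over the tangent of half this angle, whatever the lens; pixels are square), "cx", "cy" (the principal point, pixels), "distortion" ([k1, k2, p1, p2, k3] as OpenCV has them; the pictures are not rectified), "T" (4x4, takes a point from camera to world coordinates); the wrist camera has in their place "tool_from_camera" (4x4, takes a point from camera to tool coordinates, whose origin is the TCP and whose axes are the tool frame's). Camera axes: x right, y up, looking along -z (the intrinsics and any distortion apply to the point x, -y, -z); pixel columns grow to the right and rows downward; lengths in mm; the calibration is good to about 2 mm. A picture is of the moment at which its call begins: read the wrist's pose just before it. There is no depth.
- ctrl.finish_job(): hands the job in, once; it reports no verdict.
Trained networks look in the newest picture that a camera, given by its name, has taken for a name from the list of things; names that differ only in an ending like _2 or _b are one class to them, and where a whole thing is asked for, a point or a joint stands for the part that bears it (a point fixed in the world has none). Each returns a list of dicts, best first, with "score" (0 to 1); they miss things now and then, are a little off and sometimes report something else, mostly with a low value. They report only what shows in the picture. A call takes as long as a camera call.
- ctrl.boxes_of(camera, thing): "rect" ([left, top, right, bottom] in pixels, round what is visible of it).
- ctrl.cut_out(camera, thing): "pixels" (420x560 bool, what is visible of it) and "rect" ([left, top, right, bottom] in pixels, round what is visible of it).
The state is a dict: "clock": time; "qpos": joint angles; "qd": joint speeds; "tau": joint torques, N m; "eef_pos": TCP position; "tool_rot": TCP orientation; "force": force on the tool from outside, world axes, zero at the start; "torque": the same for the moment, N m; "width": finger opening in mm.
Only numpy, scipy, OpenCV 4.12 (cv2) and the standard library are available. Lean on these libraries where they do the work, as an engineer would, in place of code of your own. Each camera call takes 0.05 s, during which the arm holds its last target.

## Working session

There is one attempt and no reset: what is moved stays moved. The work goes in short steps, Python scripts to look and compute and a shell command to move; the robot and the scene stay as the last step left them, time stands still between calls to the robot, and variables do not carry over. Pictures are saved under pics/ and viewed, and the job is handed in when it is done.

```bash
ls; mkdir -p pics
python3 - <<'E'
from cell import ctrl
import cv2,numpy as np
s=ctrl.read_state();print({k:np.round(v,3).tolist() for k,v in s.items()})
for n in("scene","top","wrist"):
    d=ctrl.get_image(n);cv2.imwrite(f"pics/{n}0.png",d["img"][:,:,::-1])
    print(n,{k:np.round(v,4).tolist() for k,v in d.items() if k!="img"})
E
```

```text
pics
{'clock': 0.0, 'qpos': [1.051, 0.629, 0.038, 1.518, -0.027, 0.996, -0.02], 'qd': [0.0, -0.001, -0.001, -0.001, 0.0, 0.0, -0.001], 'tau': [0.0, -56.34, 1.227, -19.345, 0.011, 0.01, 0.0], 'eef_pos': [284.692, -583.644, 230.379], 'tool_rot': [3.142, 0.002, -1.117], 'force': [0.373, -0.287, 0.428], 'torque': [0.052, 0.037, -0.034], 'width': 85.603}
scene {'vfov': 53.2681, 'cx': 283.7087, 'cy': 211.9738, 'distortion': [0.0101, 0.0, 0.0, 0.0, 0.0], 'T': [[0.4658, -0.6955, 0.547, 956.6389], [0.8848, 0.372, -0.2806, -225.4323], [-0.0083, 0.6147, 0.7887, 673.207], [0.0, 0.0, 0.0, 1.0]]}
top {'vfov': 47.0932, 'cx': 281.0321, 'cy': 207.0728, 'distortion': [-0.1038, 0.0, 0.0, 0.0, 0.0], 'T': [[-0.0281, 0.9894, -0.1425, 442.9866], [-0.9996, -0.0285, -0.0011, -23.1038], [-0.0051, 0.1424, 0.9898, 1045.4013], [0.0, 0.0, 0.0, 1.0]]}
wrist {'vfov': 70.4366, 'cx': 281.4753, 'cy': 205.1355, 'distortion': [-0.0234, 0.0, 0.0, 0.0, 0.0], 'tool_from_camera': [[1.0, 0.0001, -0.0005, -1.1194], [-0.0001, -0.9469, -0.3214, -82.7695], [-0.0005, 0.3214, -0.9469, -141.9695], [0.0, 0.0, 0.0, 1.0]]}
```

View pics/scene0.png

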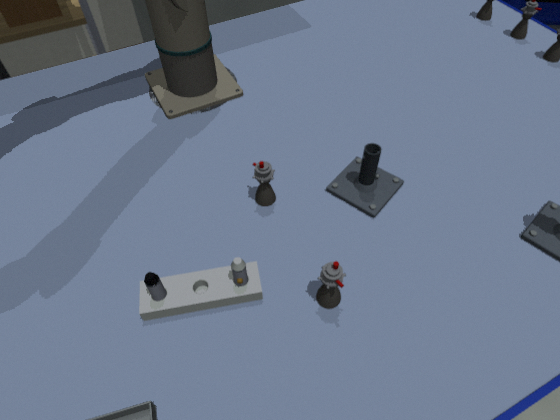

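View pics/top0.png

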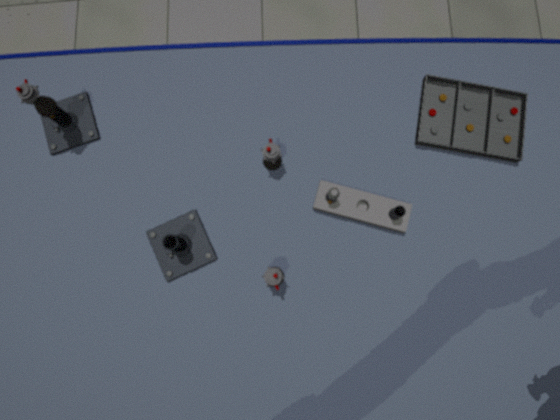

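```bash
cat > h.py <<'E'
from cell import ctrl
import cv2,numpy as np
from scipy.spatial.transform import Rotation as R
def tool(s=None):
    s=s or ctrl.read_state();T=np.eye(4);T[:3,:3]=R.from_euler('xyz',s['tool_rot']).as_matrix();T[:3,3]=s['eef_pos'];return T
class Cam:
    def __init__(s,n):
        W=tool();d=ctrl.get_image(n);s.img=d["img"];h=s.img.shape[0]
        f=h/2/np.tan(np.radians(d["vfov"])/2);s.K=np.array([[f,0,d["cx"]],[0,f,d["cy"]],[0,0,1]]);s.D=np.array(d["distortion"])
        s.T=np.array(d["T"]) if "T" in d else W@np.array(d["tool_from_camera"])
    def ray(s,p):
        u=cv2.undistortPoints(np.array(p,float).reshape(-1,1,2),s.K,s.D).reshape(-1,2)
        v=np.c_[u[:,0],-u[:,1],-np.ones(len(u))]@s.T[:3,:3].T
        return s.T[:3,3],v
    def atz(s,p,z):
        o,v=s.ray(p);return o+v*((z-o[2])/v[:,2])[:,None]
    def proj(s,P):
        P=(np.array(P,float).reshape(-1,3)-s.T[:3,3])@s.T[:3,:3];P=P*[1,-1,-1]
        return cv2.projectPoints(P,np.zeros(3),np.zeros(3),s.K,s.D)[0].reshape(-1,2)
    def save(s,f,crop=None,k=1,pts=None):
        im=s.img[:,:,::-1].copy()
        if pts is not None:
            for q in s.proj(pts):cv2.circle(im,tuple(int(round(a)) for a in q),1,(255,0,255),-1)
        if crop:im=im[crop[1]:crop[3],crop[0]:crop[2]]
        cv2.imwrite(f,cv2.resize(im,None,fx=k,fy=k,interpolation=cv2.INTER_CUBIC))
E
python3 - <<'E'
from h import *
for c in("top","scene"):
    for t in("post_top","post_buttons","button_a","tube_mouth","stand","rack","spare_post","thruster_1"):
        print(c,t,[(round(b['score'],2),np.round(b['rect']).tolist()) for b in ctrl.boxes_of(c,t)])
E
```

```text
top post_top [(0.43, [325.0, 186.0, 337.0, 204.0])]
top post_buttons [(0.56, [326.0, 188.0, 341.0, 206.0])]
top button_a []
top tube_mouth [(0.98, [149.0, 210.0, 218.0, 279.0])]
top stand [(0.84, [145.0, 213.0, 219.0, 279.0])]
top rack [(0.88, [316.0, 183.0, 413.0, 231.0]), (0.53, [146.0, 209.0, 217.0, 280.0])]
top spare_post [(0.59, [386.0, 207.0, 405.0, 219.0])]
top thruster_1 [(0.7, [262.0, 140.0, 284.0, 171.0]), (0.55, [263.0, 267.0, 287.0, 288.0])]
scene post_top [(0.64, [230.0, 259.0, 244.0, 288.0])]
scene post_buttons [(0.74, [230.0, 255.0, 248.0, 285.0])]
scene button_a []
scene tube_mouth [(0.87, [325.0, 143.0, 406.0, 216.0])]
scene stand [(0.97, [327.0, 142.0, 400.0, 218.0])]
scene rack [(0.89, [141.0, 260.0, 261.0, 320.0]), (0.62, [328.0, 145.0, 402.0, 218.0])]
scene spare_post [(0.75, [143.0, 272.0, 165.0, 300.0]), (0.22, [254.0, 160.0, 278.0, 210.0])]
scene thruster_1 [(0.87, [317.0, 262.0, 344.0, 311.0]), (0.59, [256.0, 162.0, 277.0, 210.0])]
```

The scene view shows the white-nosed post at about (238,270), the spare at (153,285) and the empty stand at (368,180). In the top view the same things are at (333,195), (398,212) and (180,243). I'll localise roughly, then get closer with the wrist camera.

Run:
```python
from h import *
t=Cam("top");s=Cam("scene");
t.save("pics/t1.png",(300,160,430,250),6);s.save("pics/s1.png",(120,220,280,330),5)
t.save("pics/t2.png",(130,190,240,290),6);s.save("pics/s2.png",(310,120,420,220),6)
s.save("pics/s3.png",(220,150,360,320),4)
print("top",t.atz([[331.5,191]],90), "scene",s.atz([[237.5,261]],90))
print("tube",t.atz([[169,241]],112),s.atz([[373,149]],112))
```

```text
top [[ 610.27525725 -124.60465737   90.        ]] scene [[ 605.93913026 -130.87071987   90.        ]]
tube [[516.7744051  198.32887472 112.        ]] [[512.66766244 196.62061458 112.        ]]
```

View pics/t1.png

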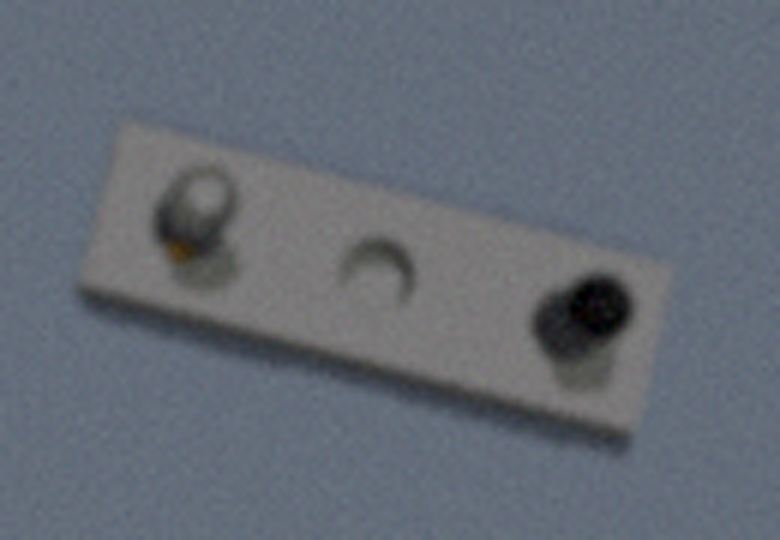

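View pics/s1.png

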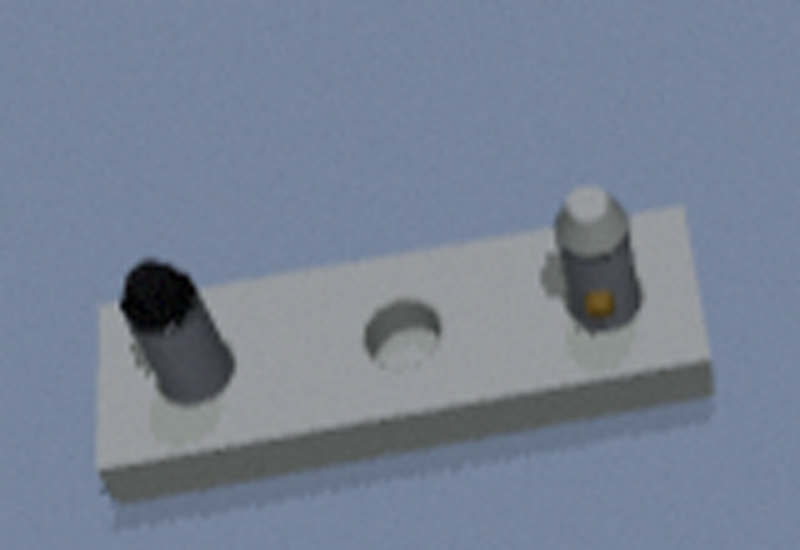

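View pics/t2.png

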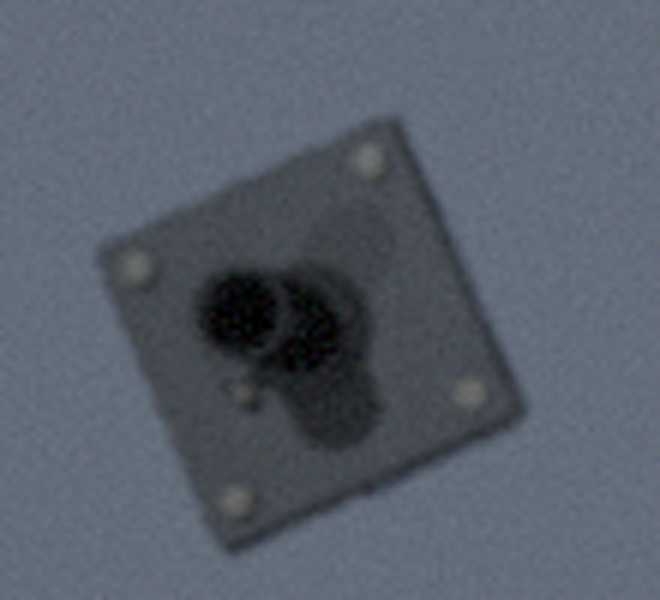

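View pics/s2.png

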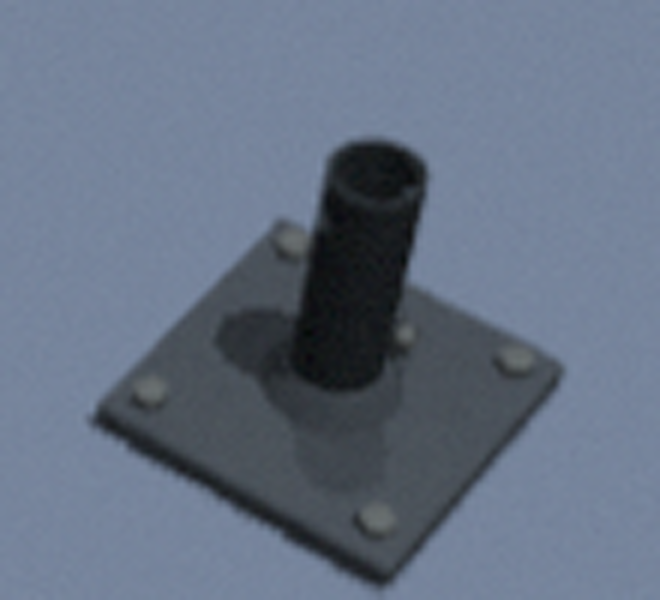

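```bash
cat >> h.py <<'E'
def tri(obs):
    A=np.zeros((3,3));b=np.zeros(3)
    for c,p in obs:
        o,v=c.ray([p]);v=v[0]/np.linalg.norm(v);M=np.eye(3)-np.outer(v,v);A+=M;b+=M@o
    X=np.linalg.solve(A,b);return X,[np.round(c.proj(X)[0]-p,2).tolist() for c,p in obs]
def rel(pos,yaw,cmd=None):
    """shift (units) & turn (deg) from current pose to pos, tool down with yaw(rad)"""
    T=tool() if cmd is None else cmd
    G=R.from_euler('xyz',[np.pi,0,yaw]).as_matrix()
    d=T[:3,:3].T@(np.array(pos)-T[:3,3])/40;r=R.from_matrix(T[:3,:3].T@G).as_rotvec(degrees=True)
    print("shift",d.round(3),"rot",r.round(2));return d,r
E
python3 - <<'E'
from h import *
t=Cam("top");s=Cam("scene")
T1=lambda p:(p[0]/6+300-.4,p[1]/6+160-.4);S1=lambda p:(p[0]/5+120-.4,p[1]/5+220-.4)
T2=lambda p:(p[0]/6+130-.4,p[1]/6+190-.4);S2=lambda p:(p[0]/6+310-.4,p[1]/6+120-.4)
pt,e=tri([(t,T1((210,186))),(s,S1((589,203)))]);print("post top",pt,e)
b,e=tri([(t,T1((178,252))),(s,S1((600,302)))]);print("button",b,e)
m,e=tri([(t,T2((240,311))),(s,S2((378,173)))]);print("mouth",m,e)
rc=t.atz([T1(p) for p in((128,125),(672,265),(628,435),(80,285))],28);print(rc)
rs=s.atz([S1(p) for p in((685,207),(100,305),(100,470),(710,362))],28);print(rs)
bt=t.atz([T2(p) for p in((370,160),(138,266),(236,500),(470,393))],14);print("bolts",bt,bt.mean(0))
bs=s.atz([S2(p) for p in((291,242),(150,390),(377,519),(515,359))],14);print("bolts",bs,bs.mean(0))
for c,n in((t,'t'),(s,'s')):
    print([c.atz([[ (x['rect'][0]+x['rect'][2])/2,x['rect'][3]-8]],0).round() for x in ctrl.boxes_of('top' if n=='t' else 'scene','thruster_1')])
E
```

```text
post top [ 609.32263482 -130.84247094   97.51479063] [[0.4, 0.12], [0.53, -0.05]]
button [ 599.42851519 -129.01598952   15.27869349] [[1.09, 0.33], [1.39, -0.16]]
mouth [514.87614609 194.93234128 116.3434128 ] [[0.6, 0.34], [0.71, -0.1]]
[[ 644.84175332 -109.44687572   28.        ]
 [ 588.5272509  -302.66110536   28.        ]
 [ 528.05044497 -282.83073223   28.        ]
 [ 587.41573508  -90.03559661   28.        ]]
[[ 584.76862459  -90.60391715   28.        ]
 [ 524.82151857 -286.85140091   28.        ]
 [ 584.92254707 -303.79243982   28.        ]
 [ 644.10099575 -109.45865316   28.        ]]
bolts [[576.93670009 172.96256494  14.        ]
 [540.73301819 257.58549966  14.        ]
 [456.06847541 221.7152509   14.        ]
 [492.12710999 137.34067839  14.        ]] [516.46632592 197.40099847  14.        ]
bolts [[448.09074981 221.42068613  14.        ]
 [485.36029796 137.24860848  14.        ]
 [570.39970627 173.50920094  14.        ]
 [533.70465997 258.27298763  14.        ]] [509.3888535  197.61287079  14.        ]
[array([[688.,  -8.,   0.]]), array([[432.,  -4.,   0.]])]
[array([[446.,  -5.,   0.]]), array([[702.,  -2.,   0.]])]
```

Run:
```python
from h import *
t=Cam("top");s=Cam("scene")
T1=lambda p:(p[0]/6+300-.4,p[1]/6+160-.4);S1=lambda p:(p[0]/5+120-.4,p[1]/5+220-.4)
a=s.atz([S1((600,302))],48)[0];b=t.atz([T1((178,252))],48)[0];print(a,b,np.degrees(np.arctan2(*(a-b)[1::-1])), np.linalg.norm(a-b))
for y in (0,90,-90,180): print(y);rel([590,-129,190],np.radians(y))
```

```text
[ 616.36853919 -135.99592775   48.        ] [ 595.22652875 -123.39987272   48.        ] -30.78577617442143 24.60985996622485
0
shift [ -6.886 -11.843   1.033] rot [  0.  -0. -64.]
90
shift [ -6.886 -11.843   1.033] rot [   0.   -0. -154.]
-90
shift [ -6.886 -11.843   1.033] rot [-0. -0. 26.]
180
shift [ -6.886 -11.843   1.033] rot [ -0.  -0. 116.]
```

Run:
```python
from h import *
rel([606,-129,190],np.radians(-31))
```

```text
shift [ -6.71  -12.202   1.033] rot [ -0.  -0. -33.]
```

```bash
python3 -m creep '-0.5 -0.9 0 0 0 -5 0; -1.0 -1.8 0 0 0 -10 0; -1.5 -2.7 0 0 0 -15 0; -2 -3.6 0.3 0 0 -20 0; -2.5 -4.5 0.4 0 0 -25 0; -3 -5.4 0.5 0 0 -29 0; -3.5 -6.3 0.6 0 0 -33 0; -4 -7.2 0.7 0 0 -33 0; -4.5 -8.1 0.8 0 0 -33 0; -5 -9 1 0 0 -33 0'
python3 - <<'E'
from h import *
rel([606,-129,190],np.radians(-31))
E
```

```text
clock: 2.18
eef_pos: [522.2, -245.4, 192.0]
tool_rot: [-3.141, -0.002, -0.541]
force: [1.0, -0.4, -0.3]
width: 85.5
shift [ 0.296 -3.574  0.052] rot [-0.02 -0.11 -0.02]
```

```bash
python3 -m creep '0.1 -0.9 0 0 0 0 0; 0.2 -1.8 0 0 0 0 0; 0.3 -2.8 0 0 0 0 0; 0.3 -3.57 0.05 0 0 0 0; 0.3 -3.57 0.05 0 0 0 0; 0.3 -3.57 0.05 0 0 0 0'
python3 - <<'E'
from h import *
c=Cam("wrist");c.save("pics/w1.png");c.save("pics/w1z.png",(180,150,380,350),3)
for t in("post_top","post_buttons","button_a"):
        print(t,[(round(b['score'],2),np.round(b['rect']).tolist()) for b in ctrl.boxes_of("wrist",t)])
E
```

```text
clock: 2.68
eef_pos: [605.5, -127.6, 189.1]
tool_rot: [-3.14, 0.0, -0.536]
force: [-1.0, -0.2, -0.6]
width: 85.3
post_top [(0.62, [265.0, 178.0, 303.0, 220.0])]
post_buttons [(0.59, [265.0, 174.0, 306.0, 220.0])]
button_a [(0.57, [294.0, 189.0, 302.0, 200.0]), (0.4, [269.0, 192.0, 272.0, 201.0])]
```

View pics/w1.png

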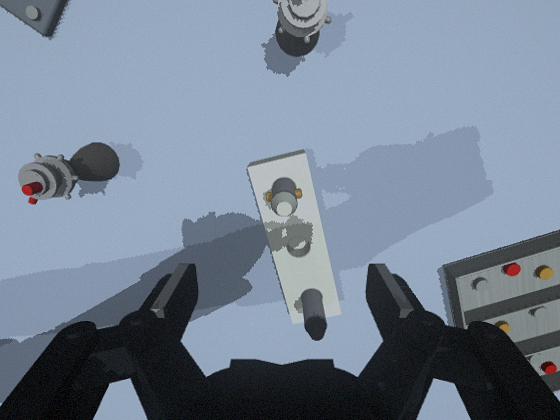

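View pics/w1z.png

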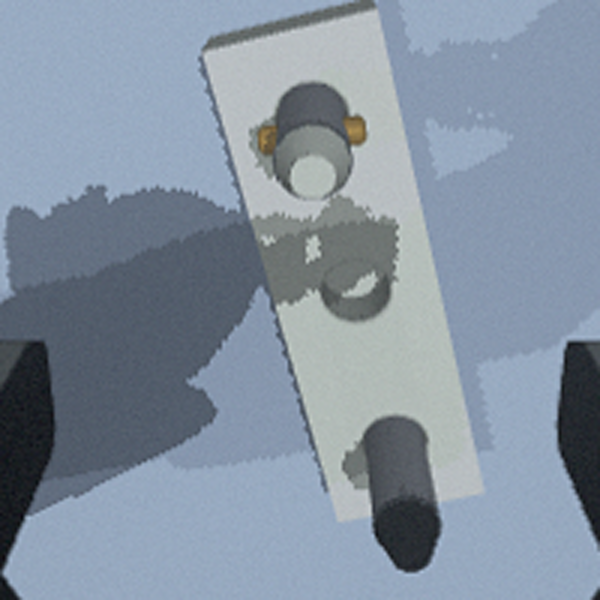

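Run:
```python
from h import *
c=Cam("wrist");W=lambda p:(p[0]/3+180-.33,p[1]/3+150-.33)
top=c.atz([W((314,176))],90)[0];print("top",top)
l,r=c.atz([W((266,139)),W((356,130))],48);print(l,r,(l+r)/2,np.degrees(np.arctan2(*(r-l)[1::-1])),np.linalg.norm(r-l))
# overlay hypothesis
for psi in(-31,-26,-22):
  for cx,cy in (((l+r)/2)[:2],):
    u=np.array([np.cos(np.radians(psi)),np.sin(np.radians(psi)),0]);C=np.array([cx,cy,48])
    P=[C+18*u,C-18*u,C+12*u,C-12*u,[cx,cy,90],C]
    print(psi,(( c.proj(P)-[180,150])*3).round(0).tolist())
    c.save(f"pics/w1o{-psi}.png",(220,160,340,240),6,P)
```

```text
top [ 604.25974402 -134.91978298   90.        ]
[ 590.06273452 -128.45673861   48.        ] [ 617.18845615 -141.2249996    48.        ] [ 603.62559534 -134.84086911   48.        ] -25.206683921887674 29.98054807381249
-31 [[364.0, 133.0], [256.0, 134.0], [346.0, 133.0], [274.0, 134.0], [311.0, 176.0], [310.0, 134.0]]
-26 [[364.0, 129.0], [256.0, 138.0], [346.0, 130.0], [274.0, 137.0], [311.0, 176.0], [310.0, 134.0]]
-22 [[364.0, 125.0], [256.0, 142.0], [346.0, 128.0], [274.0, 139.0], [311.0, 176.0], [310.0, 134.0]]
```

View pics/w1o26.png

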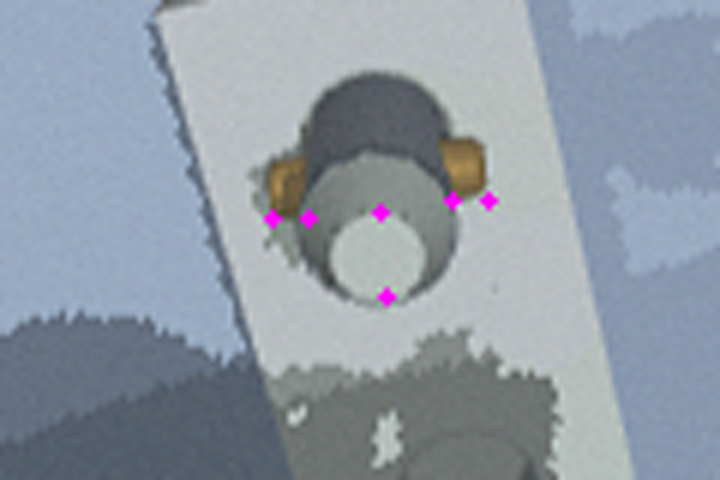

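Run:
```python
from h import *
s=ctrl.read_state();print(s['clock'],s['eef_pos'],s['tool_rot'],s['force'])
c=Cam("wrist");W=lambda p:(p[0]/6+220-.42,p[1]/6+160-.42)
top=c.atz([W((376,262))],90)[0];print("top",top)
l,r=c.atz([W((284,187)),W((468,166))],48);print(l,r,(l+r)/2,np.degrees(np.arctan2(*(r-l)[1::-1])),np.linalg.norm(r-l))
C=np.array([*((l+r)/2)[:2],48]);C[:2]=(C[:2]+top[:2])/2;print(C)
P=[]
for psi in(-32,-26,-20):
    u=np.array([np.cos(np.radians(psi)),np.sin(np.radians(psi)),0]);P+=[C+17*u,C-17*u]
P+=[C+[0,0,42]]
c.save(f"pics/w2o.png",(220,160,340,240),6,P);c.save("pics/w2.png",(220,160,340,240),6)
```

```text
2.9333 [ 603.84182651 -132.6187785   189.49593826] [ 3.14065800e+00 -2.47632532e-04 -5.43781356e-01] [-0.10290685  0.20706442 -0.25797697]
top [ 605.21224511 -129.99103422   90.        ]
[ 591.85447239 -123.05025907   48.        ] [ 619.64061445 -135.66598914   48.        ] [ 605.74754342 -129.3581241    48.        ] -24.419453206977 30.516001312195456
[ 605.47989427 -129.67457916   48.        ]
```

View pics/w2o.png

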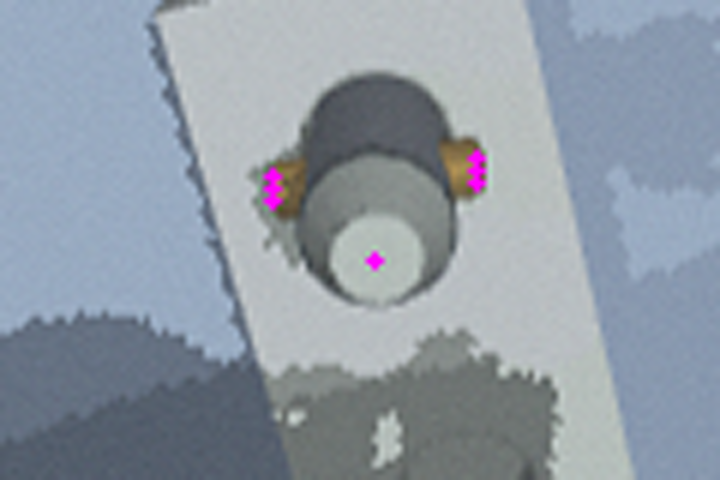

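View pics/w2.png

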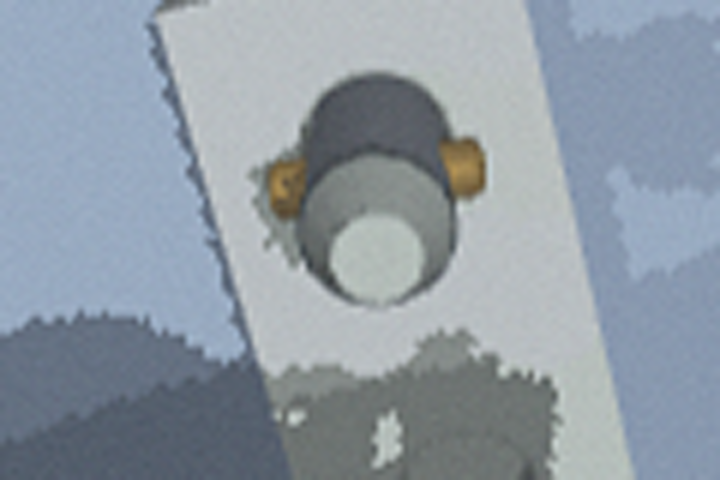

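Run:
```python
from h import *
s=ctrl.read_state();print(s['eef_pos'],s['tool_rot'])
rel([605.5,-129.7,48],np.radians(-25))
```

```text
[ 603.97206446 -132.37352233  189.54352651] [ 3.14097375e+00 -3.12668264e-04 -5.43560462e-01]
shift [-3.000e-03 -7.900e-02  3.539e+00] rot [ 0.04 -0.02 -6.14]
```

```bash
python3 -m creep '0 -0.08 0.5 0 0 -6 0; 0 -0.08 1.1 0 0 -6 0; 0 -0.08 1.7 0 0 -6 0; 0 -0.08 2.3 0 0 -6 0; 0 -0.08 2.8 0 0 -6 0; 0 -0.08 3.2 0 0 -6 0; 0 -0.08 3.4 0 0 -6 0; 0 -0.08 3.4 0 0 -6 0;  0 -0.08 3.4 0 0 -6 0'
python3 - <<'E'
from h import *
rel([605.5,-129.7,48],np.radians(-25))
c=Cam("wrist");c.save("pics/w3.png")
c=Cam("scene");c.save("pics/s4.png",(180,200,300,320),5)
s=ctrl.read_state();print(s['eef_pos'],s['tool_rot'],s['force'])
E
```

```text
clock: 3.73
eef_pos: [606.2, -128.5, 53.6]
tool_rot: [3.142, -0.0, -0.437]
force: [-0.6, 0.3, 0.9]
width: 85.6
shift [-0.003  0.035  0.141] rot [ 0.   -0.01 -0.05]
[ 607.14848923 -128.31196166   54.63611192] [-3.14099183e+00 -2.22050694e-03 -4.36759761e-01] [-0.00116944 -0.79489882  0.5568088 ]
```

View pics/w3.png

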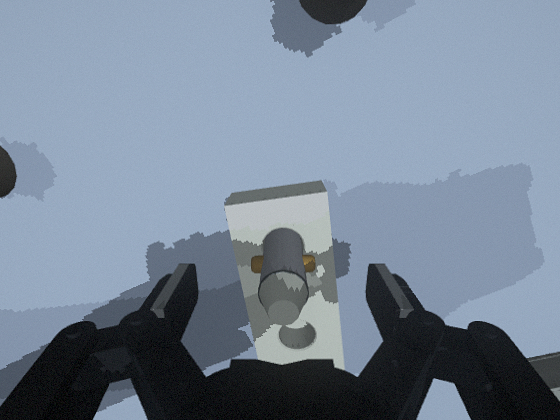

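View pics/s4.png

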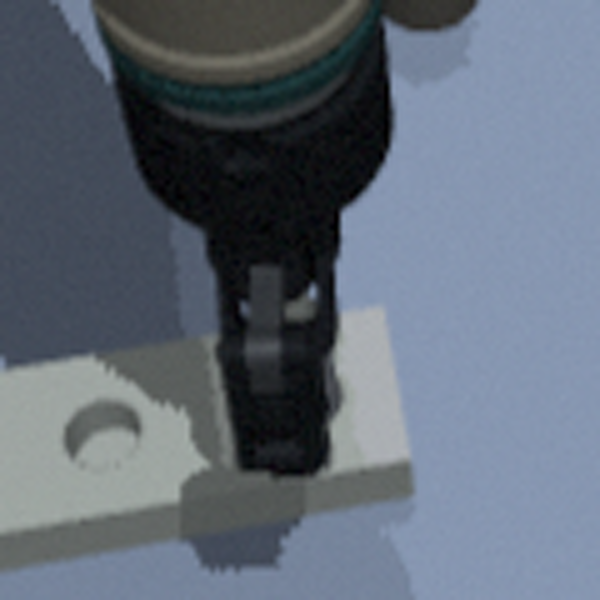

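The wrist view shows the post between the fingers at about column 283. Its buttons sit at (256,264) and (310,264), level and symmetric. I'll lower the last few mm and close.

```bash
python3 - <<'E'
from h import *
rel([605.5,-129.7,48],np.radians(-25))
E
python3 -m creep '-0.02 0.03 0.1 0 0 0 0; -0.02 0.03 0.16 0 0 0 0; -0.02 0.03 0.16 0 0 0 0.3; -0.02 0.03 0.16 0 0 0 0.5'
python3 - <<'E'
from h import *
s=ctrl.read_state();print(s['eef_pos'],s['tool_rot'],s['force'],s['width'])
c=Cam("wrist");c.save("pics/w4.png",(130,150,430,370),2.5)
E
```

```text
shift [-0.023  0.049  0.166] rot [-0.03 -0.13 -0.02]
clock: 4.17
eef_pos: [604.9, -128.7, 47.1]
tool_rot: [3.142, -0.0, -0.436]
force: [0.5, -0.3, 0.5]
width: 63.8
[ 604.90807904 -128.6756354    47.09362322] [ 3.14157373e+00 -4.37695437e-05 -4.36374692e-01] [ 0.46823544 -0.32214779  0.52917463] 63.814278245506934
```

View pics/w4.png

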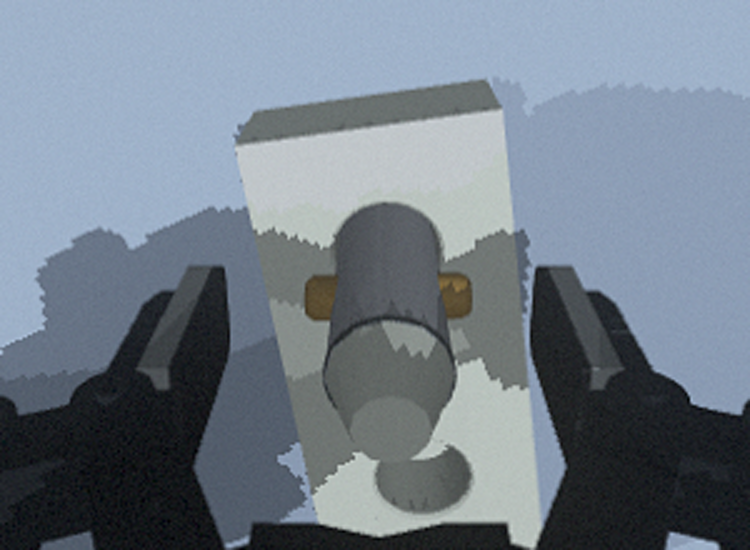

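Run:
```python
from h import *
s=ctrl.read_state();print(s['width'],s['eef_pos'])
c=Cam("wrist");w=s['width']/2;T=tool()
f=lambda P:(((c.proj([ (T@[*p,1])[:3] for p in P])+.4)-[130,150])*2.5).round(0).tolist()
for z in(0,-3,-6,-9):print(z,f([[-w,-11,z],[w,-11,z]]),f([[-w,11,z],[w,11,z]]))
# button dome apex at height offset
for z in(-4,-2,0,2,4):print('btn',z,f([[-18,0,z],[18,0,z]]),'nose',f([[0,0,z-42]]))
```

```text
56.599120352788105 [ 605.04171062 -128.67782399   47.1364371 ]
0 [[251.0, 247.0], [517.0, 247.0]] [[257.0, 336.0], [511.0, 336.0]]
-3 [[248.0, 253.0], [520.0, 253.0]] [[254.0, 344.0], [514.0, 343.0]]
-6 [[246.0, 260.0], [522.0, 260.0]] [[252.0, 352.0], [516.0, 351.0]]
-9 [[244.0, 267.0], [525.0, 267.0]] [[250.0, 360.0], [518.0, 360.0]]
btn -4 [[299.0, 302.0], [469.0, 302.0]] nose [[386.0, 442.0]]
btn -2 [[300.0, 297.0], [468.0, 297.0]] nose [[386.0, 433.0]]
btn 0 [[301.0, 292.0], [467.0, 292.0]] nose [[386.0, 424.0]]
btn 2 [[302.0, 288.0], [466.0, 287.0]] nose [[386.0, 416.0]]
btn 4 [[303.0, 283.0], [465.0, 283.0]] nose [[386.0, 408.0]]
```

```bash
python3 -m creep '0.02 0 -0.04 0 0 0 0.55; 0.02 0 -0.04 0 0 0 0.8; 0.02 0 -0.04 0 0 0 1;  0.02 0 -0.04 0 0 0 1; 0.02 0 -0.04 0 0 0 1; 0.02 0 -0.04 0 0 0 1; 0.02 0 -0.04 0 0 0 1; 0.02 0 -0.04 0 0 0 1'
python3 - <<'E'
from h import *
s=ctrl.read_state();print(s['eef_pos'],s['tool_rot'],s['force'],s['width'])
c=Cam("wrist");c.save("pics/w5.png",(180,150,380,330),3.5)
E
```

```text
clock: 4.93
eef_pos: [606.6, -129.3, 49.5]
tool_rot: [-3.141, -0.002, -0.436]
force: [-0.2, -0.8, 5.2]
width: 22.4
[ 606.58067794 -129.26326018   49.51784505] [-3.14121379e+00 -1.97213480e-03 -4.36434833e-01] [-0.21584865 -0.75175445  5.17670211] 22.391832907708416
```

View pics/w5.png

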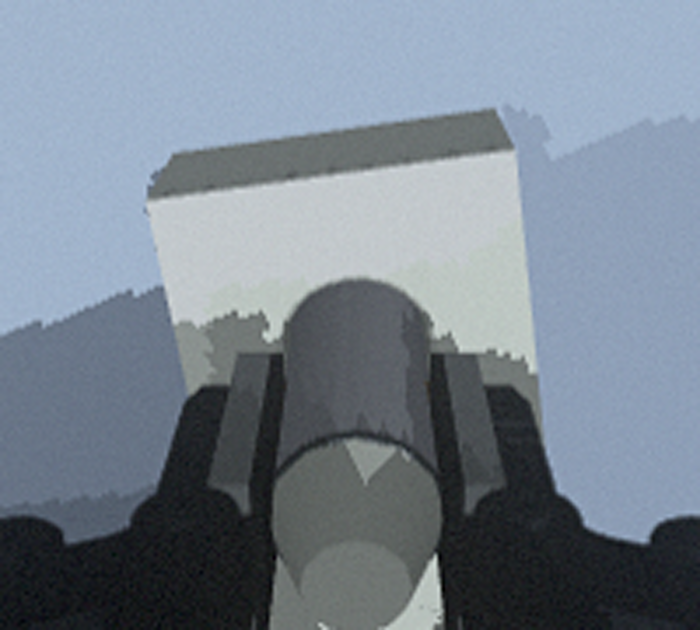

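Gripped: the width is 22.4 and the pads cover the buttons. Now I'll lift.

```bash
python3 -m creep '0 0 -0.1 0 0 0 1; 0 0 -0.4 0 0 0 1; 0 0 -0.9 0 0 0 1; 0 0 -1.5 0 0 0 1; 0 0 -2.1 0 0 0 1; 0 0 -2.7 0 0 0 1; 0 0 -3.2 0 0 0 1; 0 0 -3.2 0 0 0 1'
python3 - <<'E'
from h import *
s=ctrl.read_state();print(s['eef_pos'],s['tool_rot'],s['force'],s['width'])
rel([649,134,175],np.radians(-25))
E
```

```text
clock: 5.65
eef_pos: [608.1, -129.3, 181.6]
tool_rot: [-3.139, -0.007, -0.436]
force: [0.9, -0.1, -0.9]
width: 22.3
[ 608.1394068  -129.28123363  181.59870437] [-3.13948512 -0.00737431 -0.43647964] [ 0.93363164 -0.14775584 -0.90513329] 22.28236732472889
shift [-1.858 -6.396  0.165] rot [-0.12 -0.42 -0.01]
```

```bash
python3 -m creep '-0.15 -0.5 0 0 0 0 1; -0.4 -1.3 0 0 0 0 1; -0.6 -2.2 0 0 0 0 1; -0.9 -3.1 0 0 0 0 1; -1.2 -4 0 0 0 0 1; -1.4 -4.9 0 0 0 0 1; -1.7 -5.7 0.1 0 0 0 1; -1.85 -6.2 0.15 0 0 0 1; -1.85 -6.4 0.15 0 0 0 1; -1.85 -6.4 0.15 0 0 0 1'
python3 - <<'E'
from h import *
s=ctrl.read_state();print(s['eef_pos'],s['tool_rot'],s['force'],s['width'])
c=Cam("wrist");c.save("pics/w6.png")
q=c.proj([[513,197,112]])[0];print(q)
x,y=int(q[0]),int(q[1]);x0=max(0,x-60);y0=max(0,y-50)
c.save("pics/w6z.png",(x0,y0,x0+120,y0+100),6);print(x0,y0)
E
```

```text
clock: 6.48
eef_pos: [646.2, 137.3, 169.7]
tool_rot: [-3.141, 0.002, -0.432]
force: [-0.3, 0.5, -1.3]
width: 22.4
[646.17651859 137.30797138 169.66011484] [-3.14120954e+00  1.75481491e-03 -4.32087086e-01] [-0.25683493  0.49340116 -1.31372792] 22.365441950724563
[ 84.37833569 227.28754427]
24 177
```

View pics/w6.png

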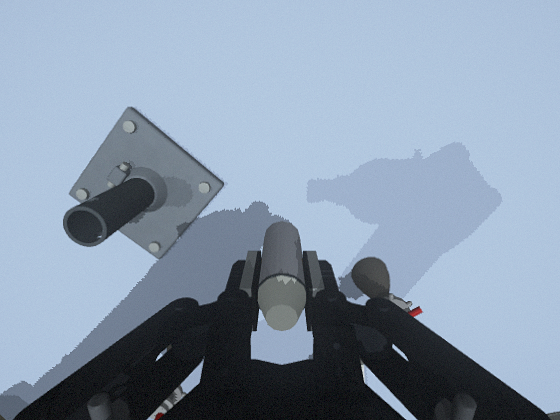

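View pics/w6z.png

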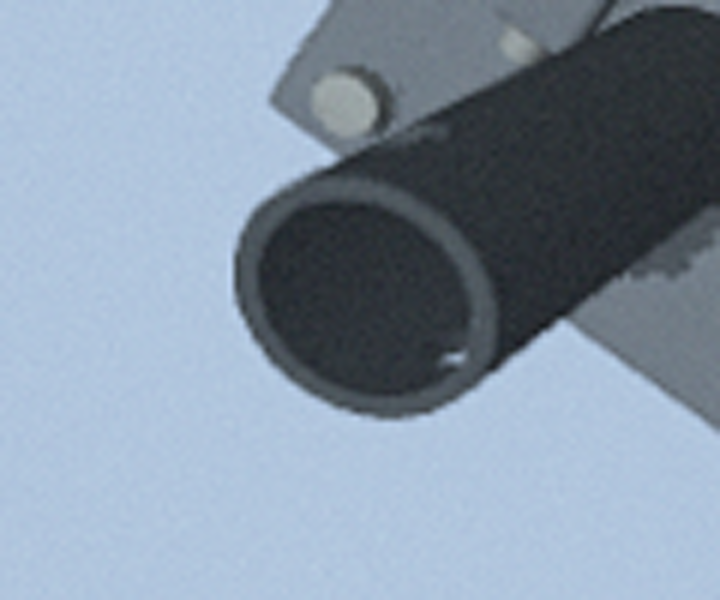

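Run:
```python
from h import *
c=Cam("wrist");print(tool()[:3,3]);W=lambda p:(p[0]/6+24-.42,p[1]/6+177-.42)
c.save("pics/w7z.png",(24,177,144,277),6)
m=c.atz([W((366,297))],112)[0];print(m)
cir=lambda z,r,a=np.radians(np.arange(0,360,10)):np.c_[m[0]+r*np.cos(a),m[1]+r*np.sin(a),0*a+z]
c.save("pics/w7o.png",(24,177,144,277),6,np.r_[cir(112,16.25),cir(112,13.25)])
def hit(p,r,far):
    o,v=c.ray([W(p)]);v=v[0];d=o[:2]-m[:2];A=v[:2]@v[:2];B=2*d@v[:2];C=d@d-r*r
    disc=B*B-4*A*C
    t=(-B+(1 if far else -1)*np.sqrt(max(disc,0)))/2/A;X=o+t*v;return X,np.degrees(np.arctan2(X[1]-m[1],X[0]-m[0])),disc
print(hit((415,135),16.25,False));print(hit((455,357),13.25,True),hit((455,357),16.25,True))
for z in(96,):
  for a in range(0,360,20):
    q=c.proj([[m[0]+16.25*np.cos(np.radians(a)),m[1]+16.25*np.sin(np.radians(a)),z]])[0];print(a,((q-[24,177]+.42)*6).round(),end=' ')
```

```text
[646.54317876 132.04597074 170.03776115]
[514.06126965 194.77844088 112.        ]
(array([521.62812979, 209.15916157,  97.63515702]), np.float64(62.24751315411778), np.float64(118.65060972377978))
(array([510.4419311 , 182.03234781, 101.070823  ]), np.float64(-105.85225076886492), np.float64(71.96100003729953)) (array([505.20006386, 181.15707781,  94.58863773]), np.float64(-123.04550681327592), np.float64(270.1156664258742))
0 [543. 200.] 20 [512. 166.] 40 [472. 142.] 60 [428. 131.] 80 [385. 135.] 100 [350. 153.] 120 [327. 182.] 140 [317. 219.] 160 [323. 259.] 180 [343. 298.] 200 [374. 330.] 220 [413. 352.] 240 [455. 362.] 260 [496. 359.] 280 [530. 343.] 300 [555. 315.] 320 [566. 279.] 340 [562. 240.]
```

View pics/w7o.png

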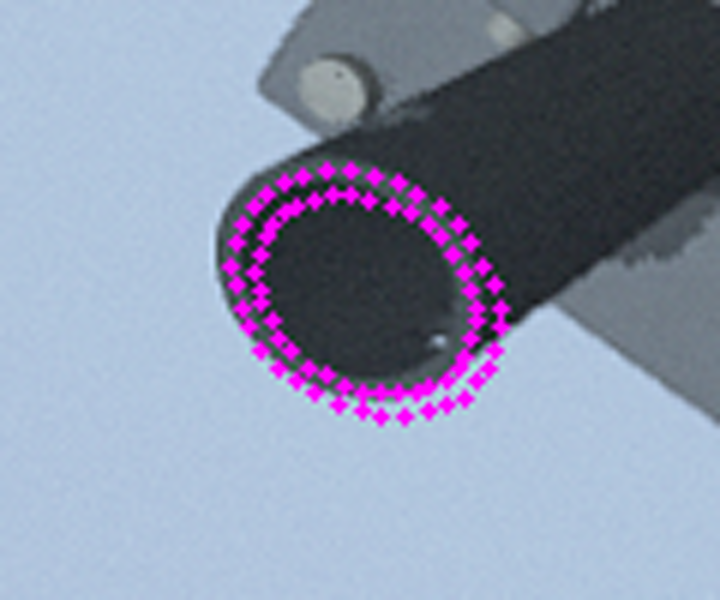

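Run:
```python
from h import *
c=Cam("wrist");print(tool()[:3,3]);W=lambda p:(p[0]/6+24-.42,p[1]/6+177-.42)
c.save("pics/w8z.png",(24,177,144,277),6)
m=c.atz([W((349,278))],112)[0];print(m)
cir=lambda z,r,a=np.radians(np.arange(0,360,30)):np.c_[m[0]+r*np.cos(a),m[1]+r*np.sin(a),0*a+z]
c.save("pics/w8o.png",(24,177,144,277),6,np.r_[cir(112,16.25),cir(112,13.25)])
def hit(p,r,far):
    o,v=c.ray([W(p)]);v=v[0];d=o[:2]-m[:2];A=v[:2]@v[:2];B=2*d@v[:2];C=d@d-r*r
    disc=B*B-4*A*C
    t=(-B+(1 if far else -1)*np.sqrt(max(disc,0)))/2/A;X=o+t*v;return X,np.degrees(np.arctan2(X[1]-m[1],X[0]-m[0])),disc
print(hit((403,118),16.25,False));print(hit((437,340),13.25,True),hit((437,340),16.25,True))
```

```text
[646.69574923 131.12636688 170.21623702]
[513.96852131 195.92708669 112.        ]
(array([522.35828758, 209.84377889,  98.21347343]), np.float64(58.91605918619451), np.float64(138.3893695805964))
(array([510.11910977, 183.24858004, 101.24282039]), np.float64(-106.88918754595724), np.float64(72.45243327811477)) (array([504.8581782 , 182.47107879,  94.76496724]), np.float64(-124.09982731332376), np.float64(272.4897388750687))
```

View pics/w8o.png

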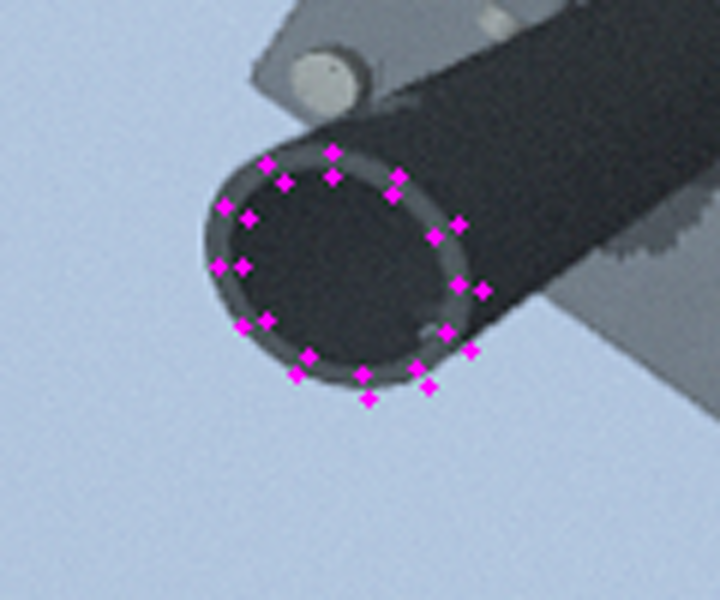

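View pics/w8z.png

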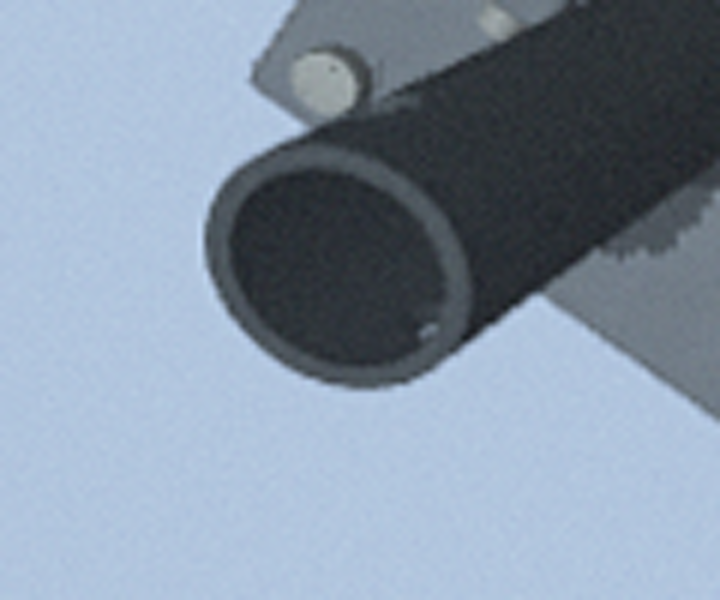

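```bash
python3 -m creep '0 0 0 0 0 0 1; 0 0 0 0 0 0 1; 0 0 0 0 0 0 1'
python3 - <<'E'
from h import *
c=Cam("wrist");print(tool()[:3,3])
g=cv2.cvtColor(c.img,cv2.COLOR_RGB2GRAY)
c.save("pics/w9z.png",(34,177,114,257),7)
np.save("w9.npy",c.img)
E
```

```text
clock: 6.88
eef_pos: [646.9, 132.6, 170.8]
tool_rot: [3.141, -0.0, -0.438]
force: [-0.4, 0.3, -1.4]
width: 22.5
[646.90778822 133.11227003 170.75467232]
```

View pics/w9z.png

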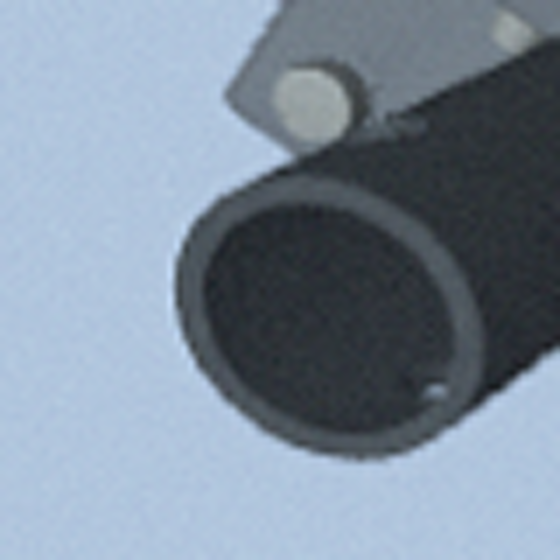

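```bash
python3 - <<'E'
from h import *
c=Cam("wrist");print(tool()[:3,3]);o7=np.array([34,177])
W=lambda p:np.array(p)/7+o7-.43
q=c.proj
from scipy.optimize import least_squares
def f(v):
    a=np.radians(np.arange(0,360,2));P=q(np.c_[v[0]+16.25*np.cos(a),v[1]+16.25*np.sin(a),0*a+112]);P=(P+.43-o7)*7
    return [P[:,0].min()-177,P[:,0].max()-487,P[:,1].min()-172,P[:,1].max()-460]
r=least_squares(f,[514,196]);m=r.x;print(m,r.fun)
def hit(p,r,far):
    o,v=c.ray([W(p)]);v=v[0];d=o[:2]-m[:2];A=v[:2]@v[:2];B=2*d@v[:2];C=d@d-r*r
    t=(-B+(1 if far else -1)*np.sqrt(max(B*B-4*A*C,0)))/2/A;X=o+t*v;return X,np.degrees(np.arctan2(X[1]-m[1],X[0]-m[0]))
print(hit((410,125),16.25,False),hit((385,125),16.25,False));print(hit((436,391),13.25,True),hit((436,391),16.25,True))
P=[]
for A in(45,60,75):
  u=np.array([np.cos(np.radians(A)),np.sin(np.radians(A)),0]);w=np.array([-u[1],u[0],0])
  cen=np.array([*m,96])
  for k in range(0,360,45):
    P.append(cen+16.25*u+6*(np.cos(np.radians(k))*w+np.sin(np.radians(k))*np.array([0,0,1])))
    P.append(cen-13.25*u+6*(np.cos(np.radians(k))*w+np.sin(np.radians(k))*np.array([0,0,1])))
  Q=((q(P)+.43-o7)*7)
  im=cv2.imread("pics/w9z.png")
  for a in Q: cv2.circle(im,tuple(int(x) for x in a),2,(255,0,255),-1)
  cv2.imwrite(f"pics/w9_{A}.png",im);P=[]
E
cd pics; python3 -c "
import cv2,numpy as np
cv2.imwrite('w9c.png',np.hstack([cv2.resize(cv2.imread(f'w9_{a}.png')[60:480,150:],None,fx=.64,fy=.64) for a in (45,60,75)]))"
```

```text
[646.90946996 133.45223335 170.77881771]
[513.7232028  197.77755097] [-0.30810012  0.30731207  0.16091086 -0.16055783]
(array([521.86136697, 211.84285523,  95.06915259]), np.float64(59.946389556193836)) (array([519.31377626, 213.03559765,  95.05508771]), np.float64(69.87708261789956))
(array([509.79441692, 185.12341562, 100.88187099]), np.float64(-107.24823420353134)) (array([504.52584325, 184.38086939,  94.37531816]), np.float64(-124.47116125413484))
```

View pics/w9c.png

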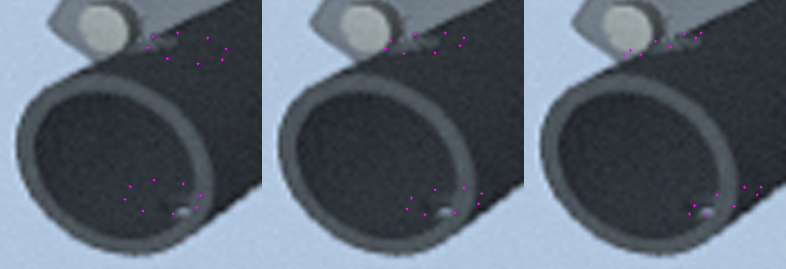

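The tube mouth measures about (513.7, 197.8). One hole shows faintly on the outside at (410,125) in the zoomed picture, and the opposite one as a speck of light at (436,391). That puts the hole axis near 62°. I'll bring the post above the mouth at yaw 35°, which leaves about 27° to turn later.

Run:
```python
from h import *
rel([513.7,197.8,168],np.radians(35))
```

```text
shift [-3.698 -0.047  0.069] rot [ 1.000e-02 -1.000e-02 -6.006e+01]
```

```bash
python3 -m creep '-0.3 0 0 0 0 -6 1; -0.8 0 0 0 0 -12 1; -1.3 0 0 0 0 -18 1; -1.8 0 0 0 0 -24 1; -2.3 0 0 0 0 -31 1; -2.7 0 0 0 0 -38 1; -3.1 0 0 0 0 -45 1; -3.4 0 0.02 0 0 -52 1; -3.6 -0.03 0.05 0 0 -57 1; -3.7 -0.05 0.07 0 0 -60 1'; python3 -m creep '0 0 0 0 0 0 1; 0 0 0 0 0 0 1; 0 0 0 0 0 0 1;0 0 0 0 0 0 1; 0 0 0 0 0 0 1'
python3 - <<'E'
from h import *
c=Cam("wrist");s=ctrl.read_state();print(s['eef_pos'],s['tool_rot'],s['force'],s['width'])
c.save("pics/wa.png")
a=Cam("top");a.save("pics/ta.png",(120,180,230,280),6)
a=Cam("scene");a.save("pics/sa.png",(310,80,430,200),5)
E
```

```text
clock: 7.82
eef_pos: [512.4, 199.2, 168.1]
tool_rot: [-3.141, 0.0, 0.616]
force: [-0.0, -0.4, -1.4]
width: 22.0
clock: 8.23
eef_pos: [513.9, 198.3, 167.8]
tool_rot: [3.141, -0.0, 0.609]
force: [0.1, 0.7, -2.1]
width: 22.2
[513.84060499 198.4035077  167.78052454] [ 3.14132495e+00 -1.15583012e-04  6.09814025e-01] [ 0.88223904  0.09966305 -1.29398751] 22.23192011302635
```

View pics/wa.png

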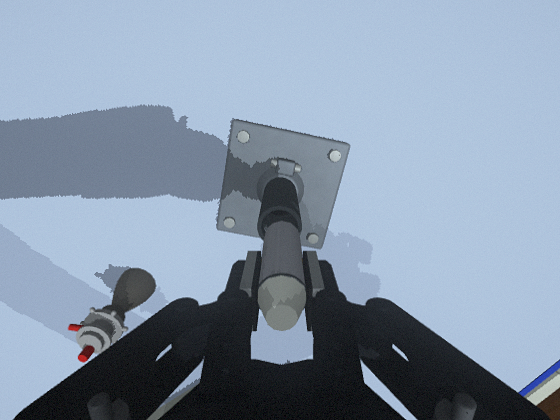

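View pics/sa.png

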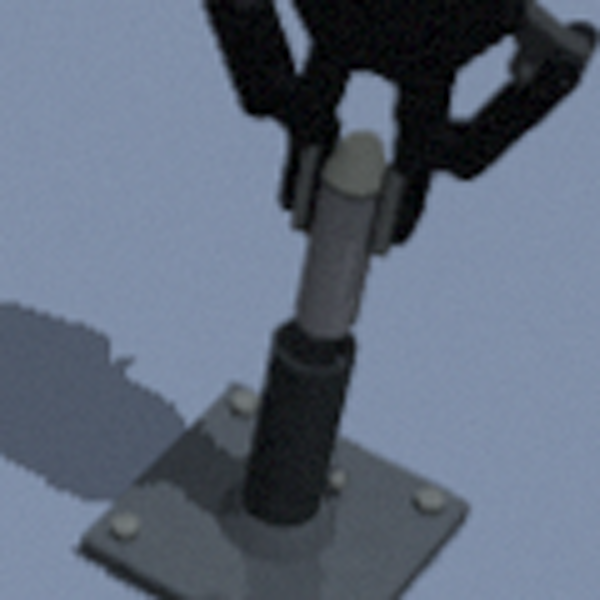

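```bash
python3 - <<'E'
from h import *
c=Cam("wrist");s=ctrl.read_state();print(s['eef_pos'])
b=Cam("scene");a=Cam("top")
T=tool();m=np.array([513.7,197.8,112])
ang=np.radians(np.arange(0,360,20));ring=lambda C,r,z:np.c_[C[0]+r*np.cos(ang),C[1]+r*np.sin(ang),0*ang+z]
P=np.r_[ring(m,16.25,112)]
c.save("pics/wb.png",(220,150,340,250),6,P)
b.save("pics/sb.png",(350,110,400,190),7,P)
a.save("pics/tb.png",(130,200,220,280),7,P)
E
cd pics;python3 -c "
import cv2,numpy as np
a=cv2.imread('sb.png');b=cv2.imread('tb.png')
print(a.shape,b.shape);cv2.imwrite('sbtb.png',np.hstack([a[:560],b[:560,:440]]))"
```

```text
[513.62749815 198.56571575 167.75078492]
(560, 350, 3) (560, 630, 3)
```

View pics/wb.png

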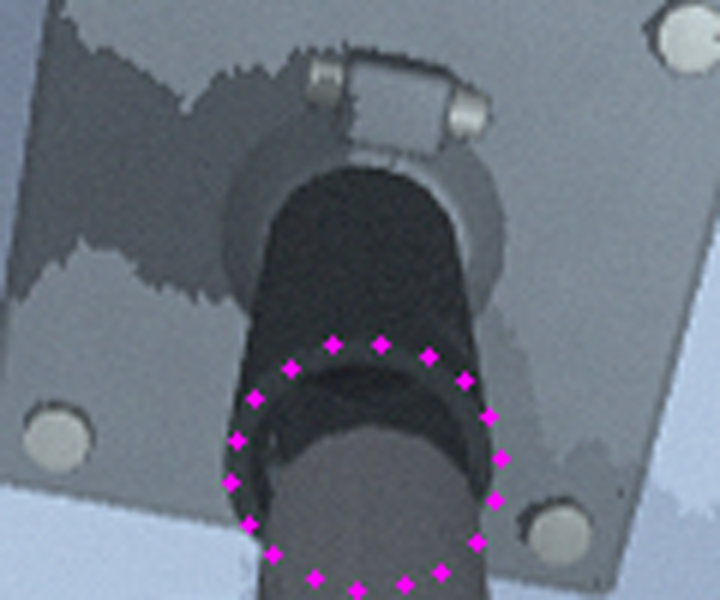

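View pics/sbtb.png

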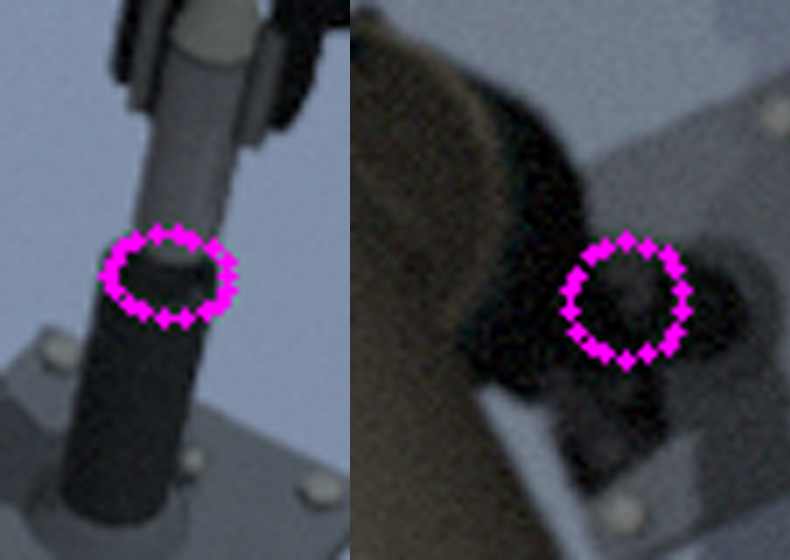

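```bash
cat > ov.py <<'E'
from h import *
import sys
def lines(im,c,crop,k,m,r,z0,z1,col):
    a=np.radians(np.arange(0,361,5))
    for z in(z0,z1):
        P=np.c_[m[0]+r*np.cos(a),m[1]+r*np.sin(a),0*a+z];Q=(c.proj(P)+.5-crop[:2])*k-.5
        cv2.polylines(im,[Q.round().astype(int).reshape(-1,1,2)],False,col,1)
    # silhouettes
    v=np.array(m[:2])-c.T[:2,3];v/=np.linalg.norm(v);n=np.array([-v[1],v[0]])
    for s in(1,-1):
        P=[[m[0]+s*r*n[0],m[1]+s*r*n[1],z] for z in(z0,z1)];Q=(c.proj(P)+.5-crop[:2])*k-.5
        cv2.line(im,*[tuple(int(round(t)) for t in q) for q in Q],col,1)
def view(name,crop,k,items,out):
    c=Cam(name);im=c.img[crop[1]:crop[3],crop[0]:crop[2],::-1].copy();im=cv2.resize(im,None,fx=k,fy=k,interpolation=cv2.INTER_CUBIC)
    im=np.clip(im.astype(float)*1.6,0,255).astype(np.uint8)
    for m,r,z0,z1,col in items:lines(im,c,crop,k,m,r,z0,z1,col)
    cv2.imwrite(out,im)
E
python3 - <<'E'
from ov import *
T=tool();p=T[:3,3];print(p)
it=[([513.7,197.8],16.25,12,112,(0,255,0)),(p[:2],12,p[2]-39,p[2]+27,(0,0,255))]
view("wrist",(220,150,340,250),6,it,"pics/wc.png");view("scene",(340,100,420,200),6,it,"pics/sc.png")
E
```

```text
[513.54147971 198.64451036 167.77862273]
```

View pics/wc.png

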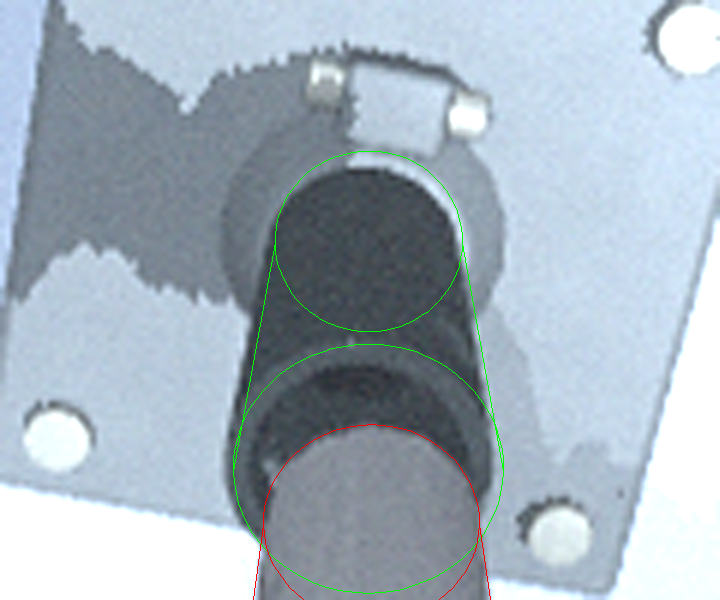

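View pics/sc.png

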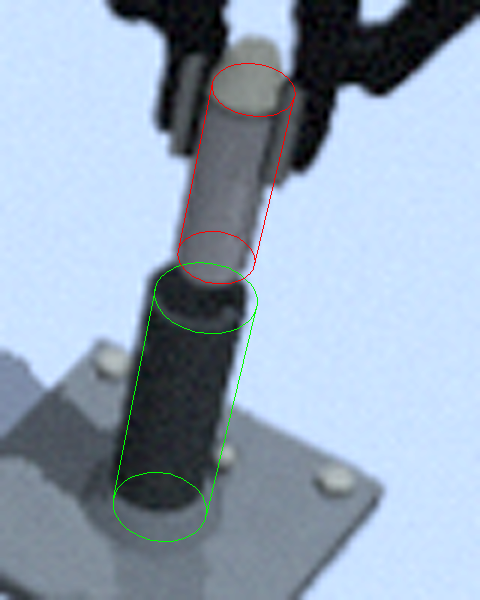

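The post sits about 1.5 mm off toward tool +x. The wrist view puts the mouth centre at column 360 and the post at 374, and the scene view agrees. I'll correct that and start the insertion.

```bash
python3 -m creep '-0.02 0.01 0 0 0 0 1; -0.04 0.01 0.1 0 0 0 1; -0.04 0.01 0.2 0 0 0 1; -0.04 0.01 0.3 0 0 0 1; -0.04 0.01 0.4 0 0 0 1; -0.04 0.01 0.5 0 0 0 1; -0.04 0.01 0.5 0 0 0 1; -0.04 0.01 0.5 0 0 0 1'
python3 - <<'E'
from ov import *
s=ctrl.read_state();print(s['eef_pos'],s['tool_rot'],s['force'],s['torque'],s['width'])
T=tool();p=T[:3,3]
it=[([513.7,197.8],16.25,12,112,(0,255,0)),(p[:2],12,p[2]-39,p[2]+27,(0,0,255))]
view("wrist",(220,150,340,250),6,it[:0],"pics/wd.png");view("scene",(340,100,420,200),6,it[:0],"pics/sd.png")
E
```

```text
clock: 9.3
eef_pos: [512.2, 197.4, 147.4]
tool_rot: [-3.141, 0.001, 0.611]
force: [0.5, -0.9, -1.4]
width: 22.2
[512.21471986 197.35625193 147.37079822] [-3.14138116e+00  7.75645881e-04  6.10962793e-01] [ 0.50698962 -0.87399924 -1.42352776] [-0.00130244 -0.01951904 -0.03774734] 22.16044188147347
```

View pics/wd.png

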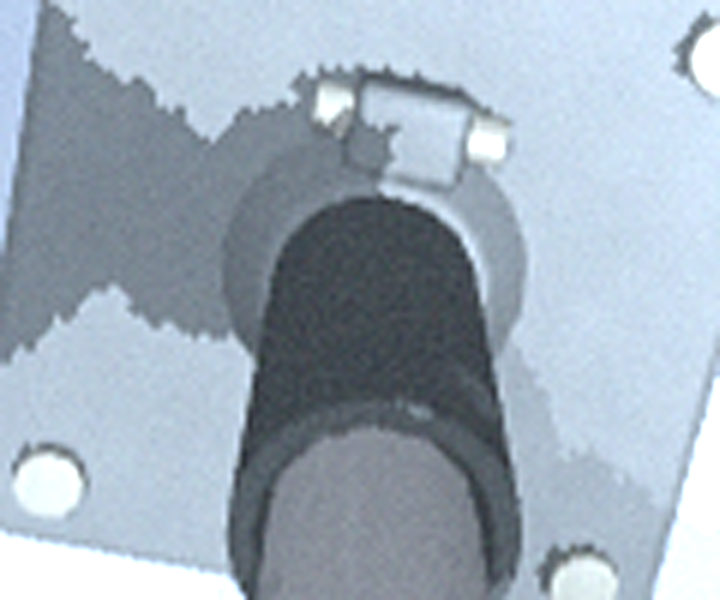

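View pics/sd.png

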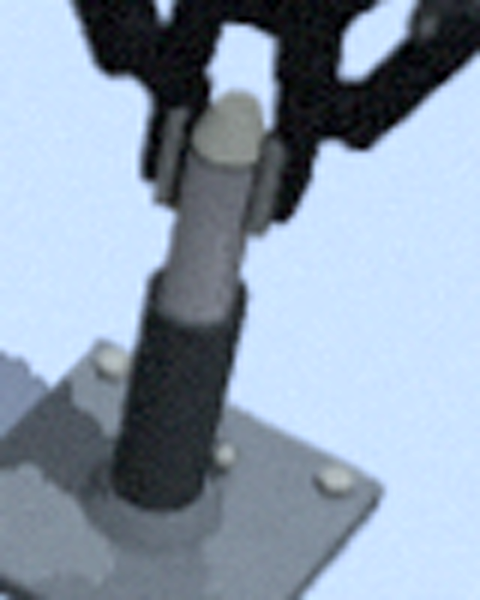

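```bash
python3 -m creep '0 0 0.1 0 0 0 1; 0 0 0.2 0 0 0 1; 0 0 0.3 0 0 0 1; 0 0 0.4 0 0 0 1; 0 0 0.5 0 0 0 1; 0 0 0.6 0 0 0 1; 0 0 0.66 0 0 0 1; 0 0 0.66 0 0 0 1'
python3 - <<'E'
from ov import *
s=ctrl.read_state();print(s['eef_pos'],s['tool_rot'],s['force'],s['torque'],s['width'])
view("wrist",(220,180,340,280),6,[],"pics/we.png");view("scene",(340,100,420,200),6,[],"pics/se.png")
E
```

```text
clock: 10.07
eef_pos: [512.0, 197.2, 120.7]
tool_rot: [-3.141, 0.001, 0.611]
force: [-0.6, 0.3, -1.2]
width: 22.6
[512.0272588  197.24879425 120.66996077] [-3.14133563e+00  1.20687422e-03  6.10995065e-01] [-0.58341854  0.32317969 -1.16360536] [0.00567875 0.00657843 0.06199979] 22.619799266142625
```

View pics/we.png

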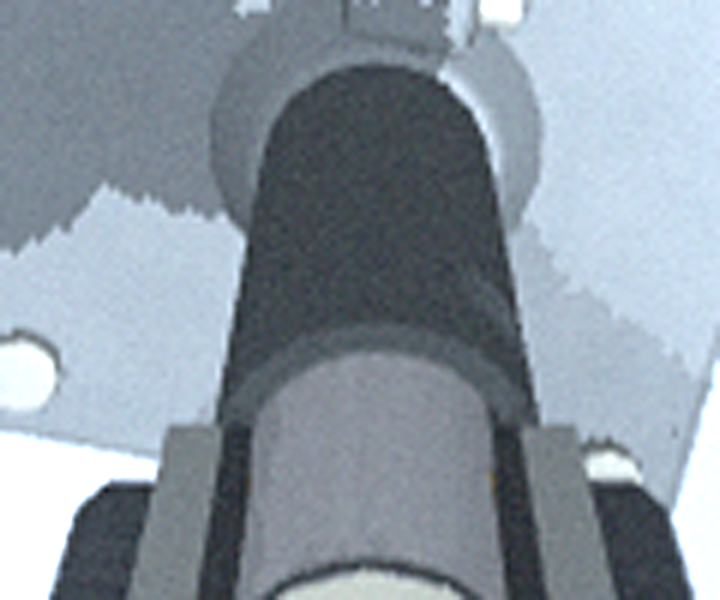

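```bash
python3 -m creep '0 0 0.04 0 0 0 1; 0 0 0.08 0 0 0 1; 0 0 0.12 0 0 0 1; 0 0 0.15 0 0 0 1; 0 0 0.15 0 0 0 1'; python3 -m creep '0 0 0.02 0 0 0 1; 0 0 0.02 0 0 0 1'
python3 - <<'E'
from ov import *
s=ctrl.read_state();print(s['eef_pos'],s['tool_rot'],s['force'],s['torque'],s['width'])
view("wrist",(220,200,340,300),6,[],"pics/wf.png");view("scene",(340,100,420,200),6,[],"pics/sf.png")
E
```

```text
clock: 10.58
eef_pos: [512.3, 197.3, 115.1]
tool_rot: [-3.142, 0.0, 0.611]
force: [0.8, -0.2, -1.4]
width: 22.7
clock: 10.75
eef_pos: [512.4, 197.4, 114.5]
tool_rot: [3.142, 0.0, 0.611]
force: [-0.1, -0.3, -1.5]
width: 21.9
[512.42033189 197.38406901 114.49733807] [3.14158069e+00 6.93114422e-05 6.10828748e-01] [-0.1384024  -0.31386914 -1.5240956 ] [ 0.05400747 -0.00640409  0.0549045 ] 21.92593261066656
```

View pics/wf.png

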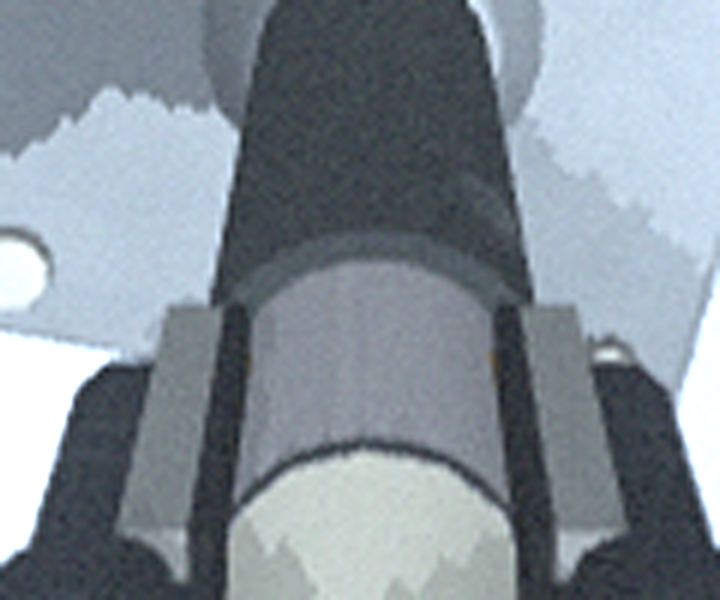

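View pics/sf.png

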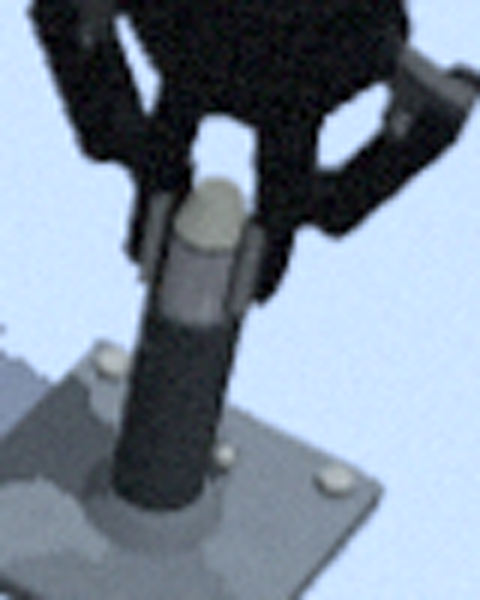

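```bash
python3 -m creep '0 0 0.02 0 0 0 1; 0 0 0.03 0 0 0 1; 0 0 0.03 0 0 0 1'; python3 -m creep '0 0 0.01 0 0 0 1; 0 0 0.02 0 0 0 1; 0 0 0.02 0 0 0 1'
```

```text
clock: 11.1
eef_pos: [512.4, 197.4, 113.3]
tool_rot: [3.142, 0.0, 0.611]
force: [-0.4, -0.4, -1.2]
width: 22.2
clock: 11.35
eef_pos: [512.4, 197.4, 112.5]
tool_rot: [-3.142, 0.0, 0.611]
force: [-0.3, 1.3, -1.6]
width: 22.4
```

```bash
python3 -m creep '0 0 0.01 0 0 0 1; 0 0 0.02 0 0 0 1; 0 0 0.02 0 0 0 1';  python3 - <<'E'
from ov import *
s=ctrl.read_state();print(s['eef_pos'],s['force'],s['width'])
view("wrist",(220,200,340,300),6,[],"pics/wg.png")
E
```

```text
clock: 11.6
eef_pos: [512.5, 197.5, 112.3]
tool_rot: [3.141, -0.0, 0.611]
force: [-0.7, -1.0, 3.5]
width: 22.2
[512.52112122 197.46892491 112.25433733] [-0.66650492 -0.95882458  3.51749614] 22.195177194194788
```

View pics/wg.png

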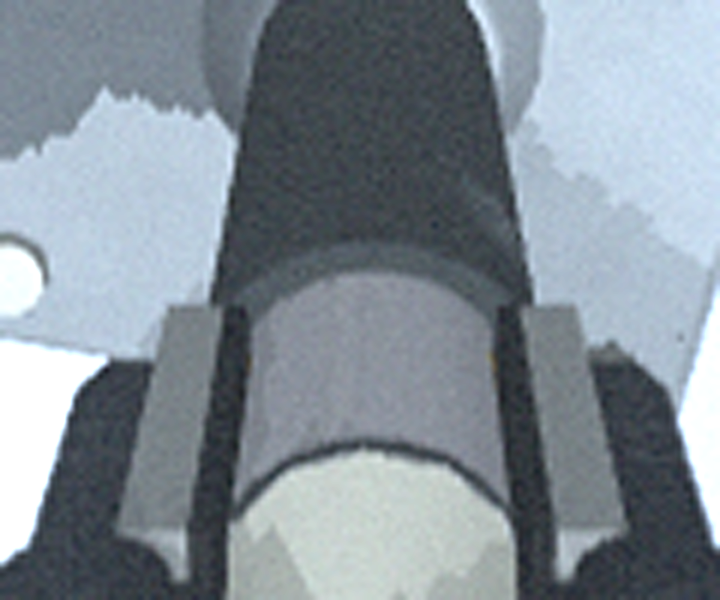

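Fingertips touch the rim at z = 112.3 with only about 5 N, so the lower halves of the buttons should be under the lip. I'll release and look.

```bash
python3 -m creep '0 0 -0.01 0 0 0 1; 0 0 -0.01 0 0 0 0.6; 0 0 -0.01 0 0 0 0.5; 0 0 -0.01 0 0 0 0.5; 0 0 -0.05 0 0 0 0.5';  python3 - <<'E'
from ov import *
s=ctrl.read_state();print(s['eef_pos'],s['force'],s['width'])
view("wrist",(220,200,340,300),6,[],"pics/wh.png");view("scene",(340,100,420,200),6,[],"pics/sh.png")
E
```

```text
clock: 12.07
eef_pos: [512.3, 197.4, 113.5]
tool_rot: [-3.141, 0.0, 0.611]
force: [0.7, -0.3, 0.2]
width: 42.8
[512.3183766  197.35711525 113.49649471] [ 0.73700922 -0.2682675   0.19645741] 42.83660412258466
```

View pics/wh.png

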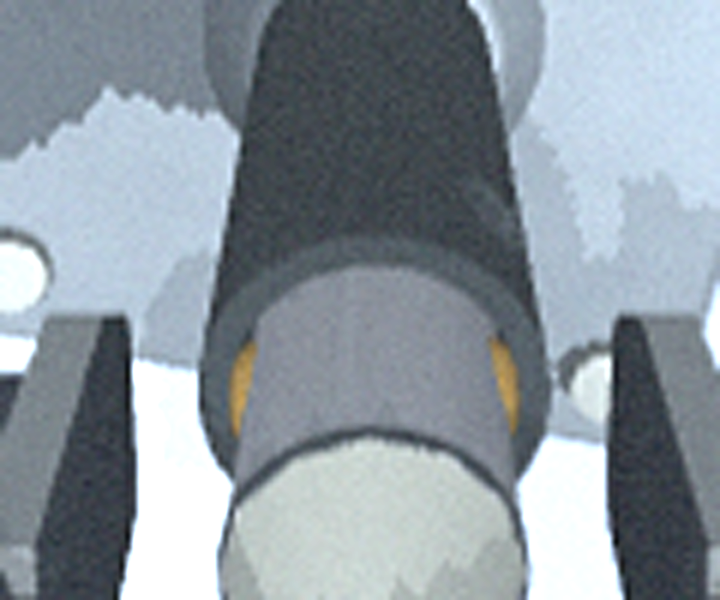

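View pics/sh.png

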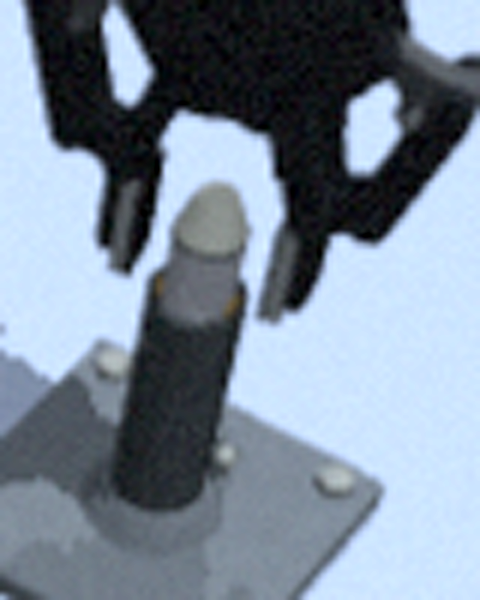

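Both buttons are caught inside the bore: brass shows at (243,390) and (505,385), within the rim. Next I'll regrip higher on the stem.

```bash
python3 -m creep '0 0 -0.15 0 0 0 0.5; 0 0 -0.3 0 0 0 0.5; 0 0 -0.39 0 0 0 0.5; 0 0 -0.39 0 0 0 0.5; 0 0 -0.39 0 0 0 0.8; 0 0 -0.39 0 0 0 1; 0 0 -0.39 0 0 0 1; 0 0 -0.39 0 0 0 1; 0 0 -0.39 0 0 0 1; 0 0 -0.39 0 0 0 1';  python3 - <<'E'
from ov import *
s=ctrl.read_state();print(s['eef_pos'],s['force'],s['torque'],s['width'])
view("wrist",(220,200,340,300),6,[],"pics/wi.png")
E
```

```text
clock: 13.0
eef_pos: [512.5, 197.4, 129.3]
tool_rot: [3.142, 0.0, 0.611]
force: [0.2, -0.1, 0.7]
width: 21.0
[512.48943345 197.36840803 129.33627944] [ 0.15949818 -0.06551277  0.65716287] [-0.0139381  -0.05512313  0.02831891] 21.02331689374758
```

View pics/wi.png

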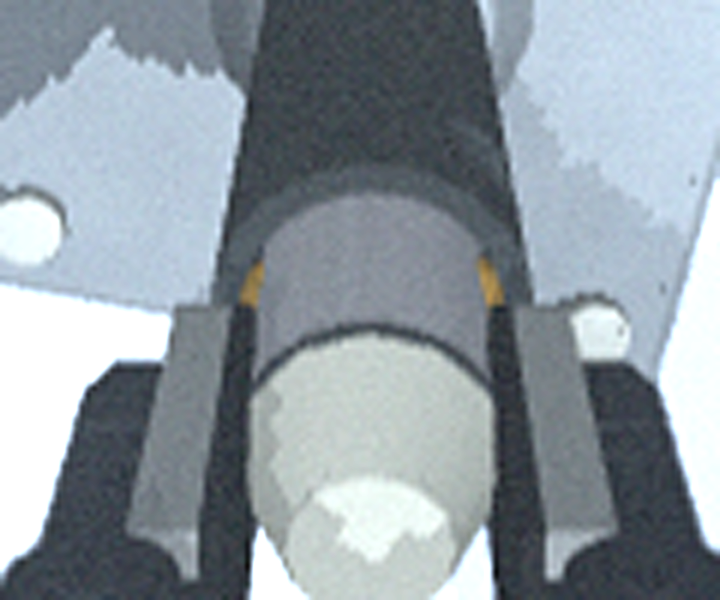

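Gripped on the bare stem, with the buttons still under the lip. Now I'll slide it down gently.

```bash
python3 -m creep '0 0 0.04 0 0 0 1; 0 0 0.08 0 0 0 1; 0 0 0.12 0 0 0 1; 0 0 0.16 0 0 0 1; 0 0 0.16 0 0 0 1';  python3 -m creep '0 0 0.04 0 0 0 1; 0 0 0.08 0 0 0 1; 0 0 0.11 0 0 0 1; 0 0 0.11 0 0 0 1'
python3 - <<'E'
from ov import *
s=ctrl.read_state();print(s['eef_pos'],s['force'],s['torque'],s['width'])
view("wrist",(220,200,340,300),6,[],"pics/wj.png")
E
```

```text
clock: 13.47
eef_pos: [512.2, 197.4, 122.6]
tool_rot: [-3.141, 0.0, 0.611]
force: [-0.0, -0.0, 1.6]
width: 20.6
clock: 13.8
eef_pos: [512.3, 197.3, 118.2]
tool_rot: [-3.141, 0.0, 0.611]
force: [1.4, -0.2, -0.0]
width: 20.6
[512.26961737 197.27860582 118.20178393] [ 1.41081843 -0.22369393 -0.0369401 ] [ 0.04951316 -0.08340607  0.03780594] 20.628428892928973
```

View pics/wj.png

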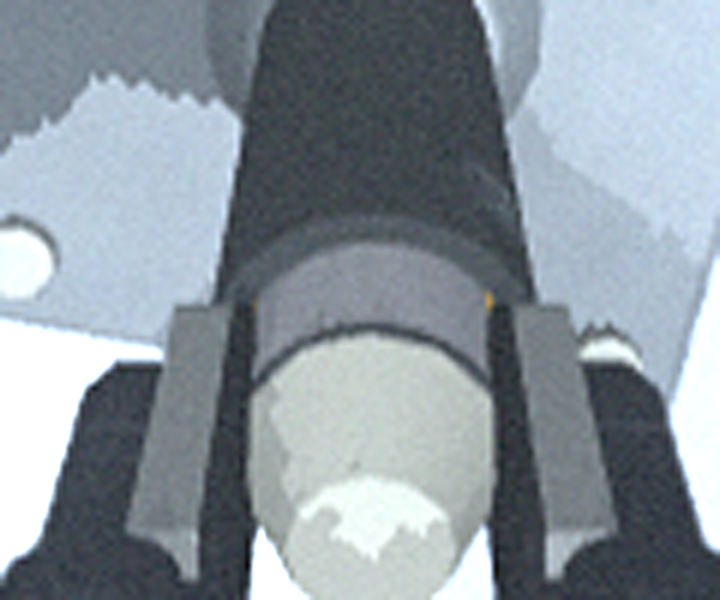

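```bash
python3 -m creep '0 0 0.03 0 0 0 1; 0 0 0.05 0 0 0 1; 0 0 0.07 0 0 0 1;  0 0 0.07 0 0 0 1';  python3 -m creep '0 0 0.02 0 0 0 1; 0 0 0.02 0 0 0 1; 0 0 0.02 0 0 0 1'
```

```text
clock: 14.18
eef_pos: [512.4, 197.3, 115.6]
tool_rot: [3.142, 0.0, 0.611]
force: [-0.5, 0.5, 2.2]
width: 20.8
clock: 14.43
eef_pos: [512.6, 197.4, 115.1]
tool_rot: [3.141, -0.0, 0.611]
force: [-0.0, 0.3, 4.6]
width: 21.0
```

```bash
python3 -m creep '0 0 0.02 0 0 0 1; 0 0 0.02 0 0 0 1; 0 0 0.02 0 0 0 1'
python3 - <<'E'
from ov import *
s=ctrl.read_state();print(s['eef_pos'],s['force'],s['torque'],s['width'])
view("wrist",(220,200,340,300),6,[],"pics/wk.png");view("scene",(340,100,420,200),6,[],"pics/sk.png")
E
```

```text
clock: 14.68
eef_pos: [512.7, 197.5, 115.0]
tool_rot: [3.141, -0.001, 0.611]
force: [-1.4, -0.7, 9.6]
width: 20.5
[512.71282381 197.50320997 115.02594671] [-1.38085906 -0.73635539  9.59039966] [-0.2174003   0.30705093 -0.01816087] 20.455795819281565
```

View pics/wk.png

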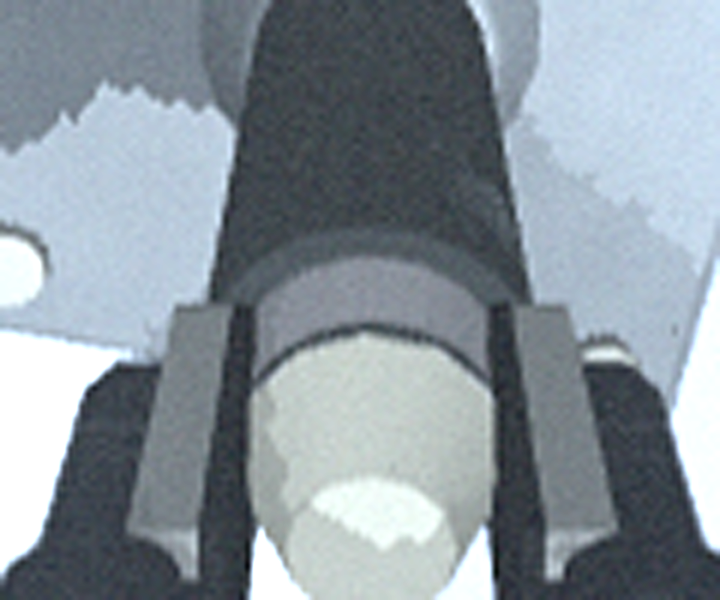

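View pics/sk.png

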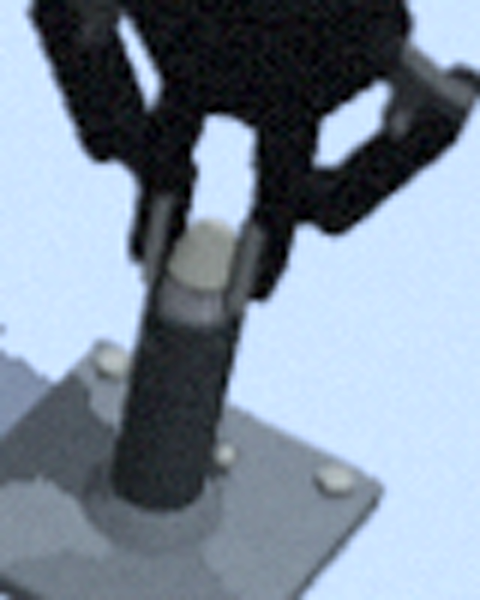

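At the stop: the push is about 10 N and the height no longer changes. Now I'll turn toward the holes (yaw up, so negative rz).

```bash
python3 -m creep '0 0 -0.005 0 0 -3 1; 0 0 -0.005 0 0 -6 1; 0 0 -0.005 0 0 -9 1; 0 0 -0.005 0 0 -12 1; 0 0 -0.005 0 0 -15 1; 0 0 -0.005 0 0 -15 1'
python3 - <<'E'
from ov import *
s=ctrl.read_state();print(s['eef_pos'],s['tool_rot'],s['force'],s['torque'],s['width'])
E
```

```text
clock: 15.28
eef_pos: [512.8, 197.6, 115.0]
tool_rot: [3.141, -0.001, 0.875]
force: [-1.8, -0.3, 8.4]
width: 20.9
[512.84679547 197.59530706 115.04484732] [ 3.14111333e+00 -9.83292292e-04  8.74698503e-01] [-1.80710114 -0.29106777  8.38711801] [-0.1346008   0.18111105 -0.02083322] 20.878905032711558
```

```bash
for i in 1; do python3 -m creep '0 0 0 0 0 -2 1; 0 0 0 0 0 -4 1; 0 0 0 0 0 -4 1'; done
python3 - <<'E'
from ov import *
s=ctrl.read_state();print(s['tool_rot'][2]*57.3,s['force'],s['torque'],s['width'])
view("wrist",(200,180,360,300),5,[],"pics/wl.png");view("scene",(340,100,420,200),6,[],"pics/sl.png")
E
```

```text
clock: 15.53
eef_pos: [512.8, 197.6, 115.0]
tool_rot: [3.141, -0.001, 0.944]
force: [-1.2, -0.7, 8.1]
width: 20.4
54.068826416325855 [-1.21058053 -0.70156807  8.11569152] [-0.05928249  0.16760961 -0.02521548] 20.395243655825425
```

View pics/wl.png

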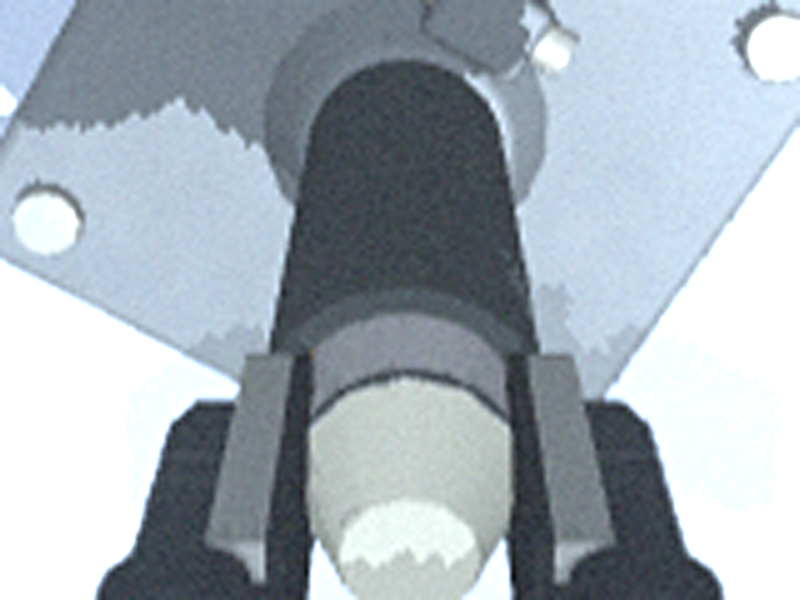

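View pics/sl.png

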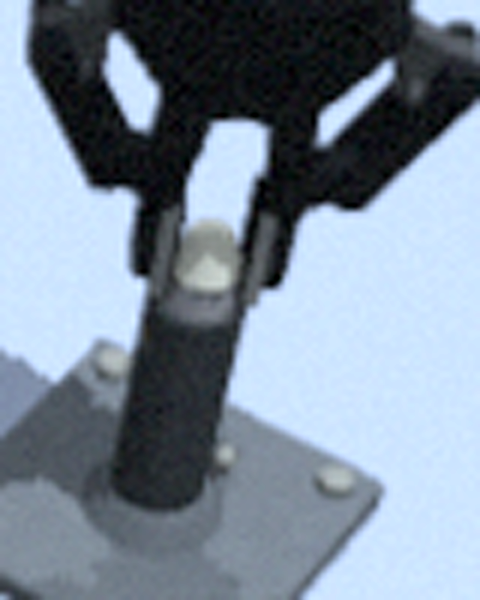

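```bash
python3 -m creep '0 0 0 0 0 -1.5 1; 0 0 0 0 0 -3 1; 0 0 0 0 0 -3 1'
python3 - <<'E'
from ov import *
s=ctrl.read_state();print(s['tool_rot'][2]*57.3,s['force'],s['torque'],s['width'])
E
python3 -m creep '0 0 0 0 0 -1.5 1; 0 0 0 0 0 -3 1; 0 0 0 0 0 -3 1'
python3 - <<'E'
from ov import *
s=ctrl.read_state();print(s['tool_rot'][2]*57.3,s['force'],s['torque'],s['width'])
view("wrist",(200,180,360,300),5,[],"pics/wm.png");view("scene",(340,100,420,200),6,[],"pics/sm.png")
E
```

```text
clock: 15.88
eef_pos: [513.1, 197.4, 115.0]
tool_rot: [3.141, -0.001, 0.996]
force: [0.1, -0.3, 8.1]
width: 21.0
57.04684248464405 [ 0.10373762 -0.27069414  8.07454488] [-0.19526445  0.07735418  0.01599375] 20.961500610029574
clock: 16.13
eef_pos: [512.9, 197.4, 115.0]
tool_rot: [3.141, -0.001, 1.048]
force: [-0.2, -1.4, 8.2]
width: 20.8
60.0346381636147 [-0.21370445 -1.4322582   8.17860165] [-0.16078217  0.09584087 -0.10419668] 20.811943380571428
```

View pics/wm.png

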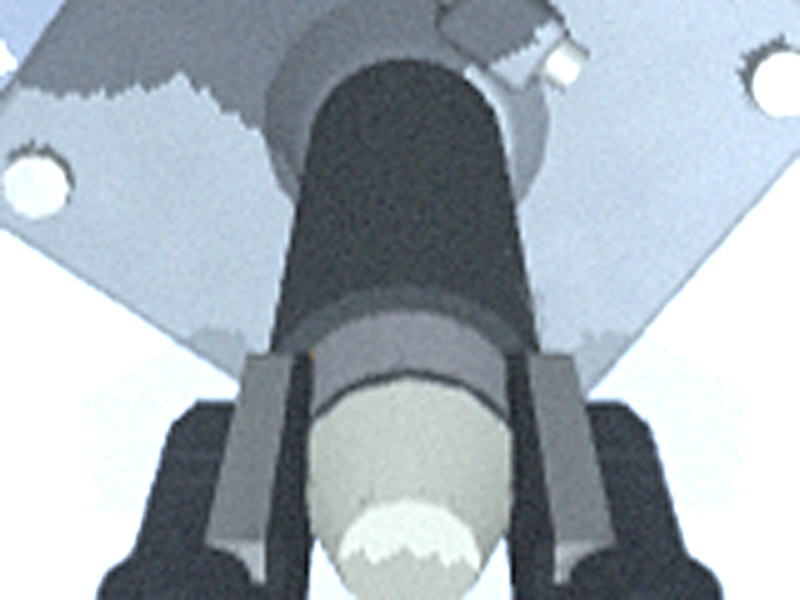

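```bash
for i in 1; do python3 -m creep '0 0 0 0 0 -1.5 1; 0 0 0 0 0 -3 1; 0 0 0 0 0 -3 1'
python3 - <<'E'
from ov import *
s=ctrl.read_state();print(s['tool_rot'][2]*57.3,s['force'],s['torque'],s['width'])
E
python3 -m creep '0 0 0 0 0 -1.5 1; 0 0 0 0 0 -3 1; 0 0 0 0 0 -3 1'; done
python3 - <<'E'
from ov import *
s=ctrl.read_state();print(s['tool_rot'][2]*57.3,s['force'],s['torque'],s['width'])
view("wrist",(200,180,360,300),5,[],"pics/wn.png");view("scene",(340,100,420,200),6,[],"pics/sn.png")
E
```

```text
clock: 16.48
eef_pos: [512.9, 197.3, 115.0]
tool_rot: [3.141, -0.0, 1.1]
force: [-0.3, -1.0, 8.4]
width: 21.1
63.038146816856006 [-0.28094785 -1.03066644  8.43438794] [-0.20304601  0.15049561 -0.04540008] 21.106965859786847
clock: 16.73
eef_pos: [512.8, 196.8, 115.0]
tool_rot: [3.141, 0.001, 1.152]
force: [-1.9, -2.1, 9.8]
width: 20.9
66.02352682397036 [-1.88051742 -2.06268504  9.76249096] [-0.40762132  0.26015804 -0.00469036] 20.917870010839014
```

View pics/wn.png

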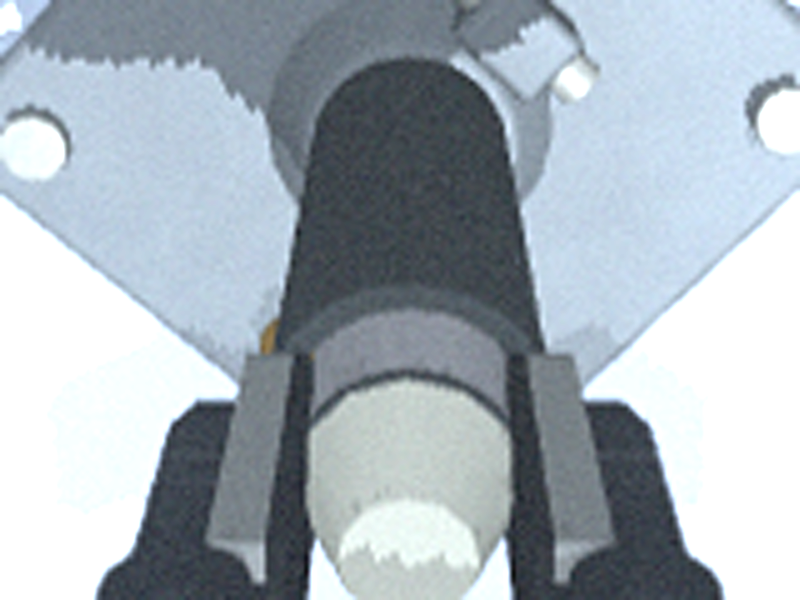

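View pics/sn.png

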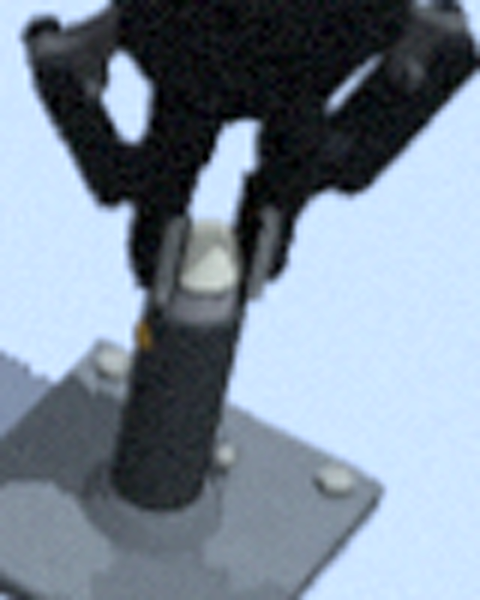

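The -x button has popped out, at (270,337) in the wrist view and (143,333) in the scene view. The other one isn't visible yet, so I'll turn a little more.

```bash
python3 -m creep '0 0 0 0 0 -1 1; 0 0 0 0 0 -2 1; 0 0 0 0 0 -2 1'
python3 - <<'E'
from ov import *
s=ctrl.read_state();print(s['tool_rot'][2]*57.3,s['force'],s['torque'],s['width'])
view("wrist",(200,180,360,300),5,[],"pics/wo.png")
E
```

```text
clock: 17.08
eef_pos: [512.9, 196.6, 115.0]
tool_rot: [3.14, 0.001, 1.187]
force: [-0.6, -2.2, 10.0]
width: 20.9
67.99843132851365 [-0.55834494 -2.15475384 10.02340638] [-0.49187652  0.15216339 -0.10371249] 20.93965028149959
```

View pics/wo.png

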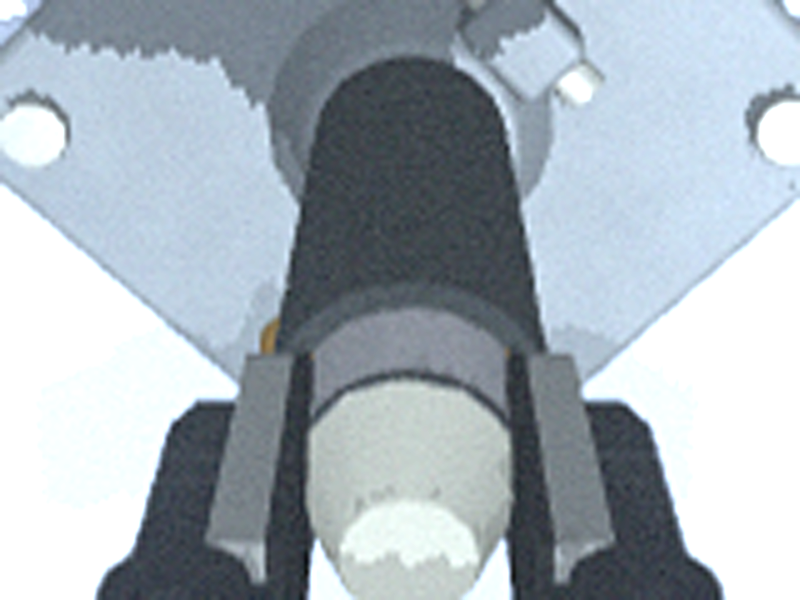

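```bash
python3 -m creep '0 0 0 0 0 -1 1; 0 0 0 0 0 -2 1; 0 0 0 0 0 -2 1;  0 0 0 0 0 -2 1'
python3 - <<'E'
from ov import *
s=ctrl.read_state();print(s['tool_rot'][2]*57.3,s['force'],s['torque'],s['width'])
view("wrist",(200,180,360,300),5,[],"pics/wp.png")
E
```

```text
clock: 17.47
eef_pos: [512.5, 197.0, 115.0]
tool_rot: [3.141, 0.001, 1.222]
force: [-1.1, -1.7, 9.9]
width: 21.2
70.00107379896045 [-1.11095051 -1.7172502   9.92445383] [-0.3795656   0.27152201  0.03841885] 21.15422740505003
```

View pics/wp.png

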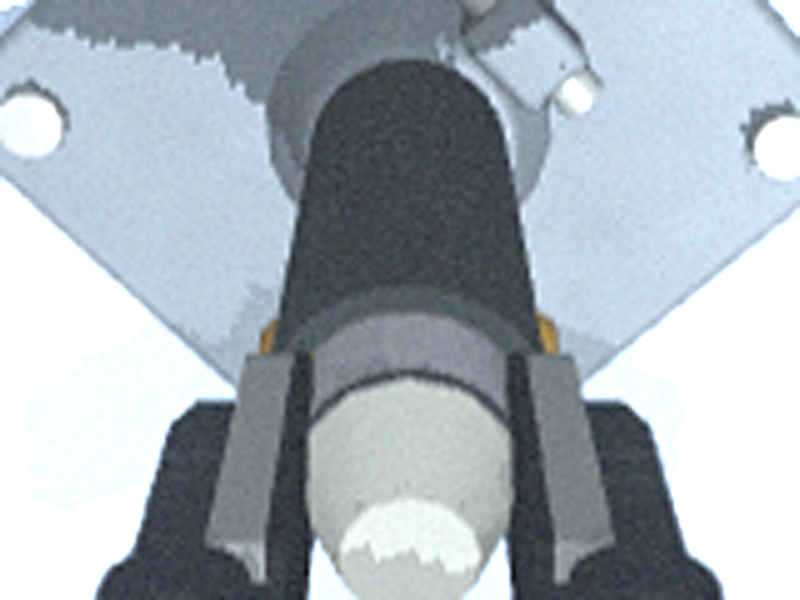

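Both buttons are out now, at (270,337) and (546,335). I'll ease off the push, open, and retreat straight up.

```bash
python3 -m creep '0 0 -0.02 0 0 0 1; 0 0 -0.03 0 0 0 0.7; 0 0 -0.03 0 0 0 0.5; 0 0 -0.03 0 0 0 0.4; 0 0 -0.03 0 0 0 0.3; 0 0 -0.03 0 0 0 0.3; 0 0 -0.3 0 0 0 0.3; 0 0 -0.8 0 0 0 0.3; 0 0 -1.5 0 0 0 0.3; 0 0 -2.2 0 0 0 0.3'; python3 -m creep '0 0 -0.3 0 0 0 0; 0 0 -0.6 0 0 0 0; 0 0 -0.6 0 0 0 0; 0 0 -0.6 0 0 0 0'
python3 - <<'E'
from ov import *
s=ctrl.read_state();print(s['eef_pos'],s['force'],s['width'])
view("wrist",(200,100,360,220),5,[],"pics/wq.png");view("scene",(340,100,420,200),6,[],"pics/sq.png");Cam("top").save("pics/tq.png");Cam("scene").save("pics/sq0.png")
E
```

```text
clock: 18.35
eef_pos: [511.8, 197.4, 203.6]
tool_rot: [-3.14, 0.001, 1.222]
force: [0.2, 0.8, -0.3]
width: 59.7
clock: 18.68
eef_pos: [512.7, 197.5, 227.2]
tool_rot: [3.14, -0.001, 1.222]
force: [-0.4, 0.0, -0.3]
width: 85.7
[512.70875801 197.49785292 227.21493909] [-0.3508335   0.04476098 -0.25024768] 85.70261794307095
```

View pics/wq.png

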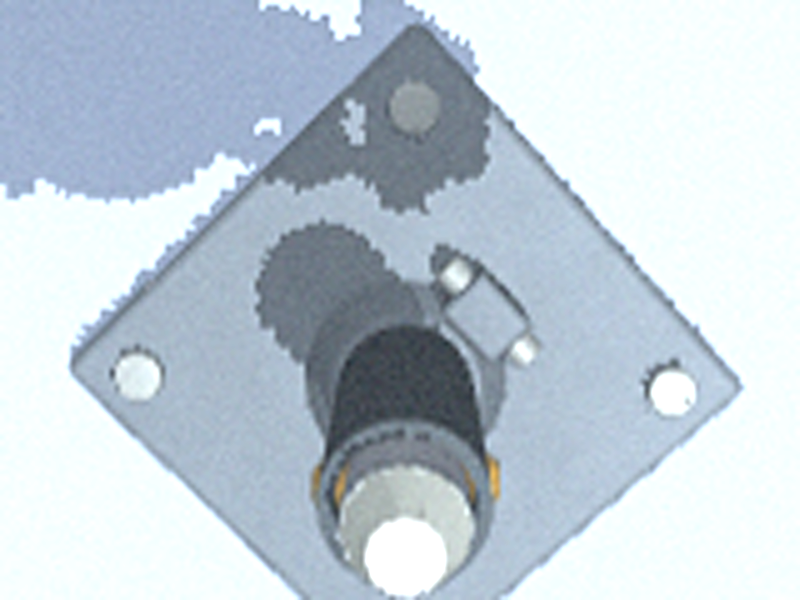

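View pics/sq.png

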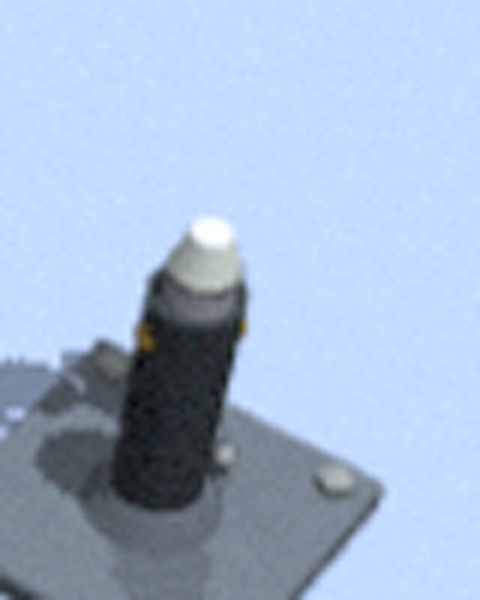

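View pics/sq0.png

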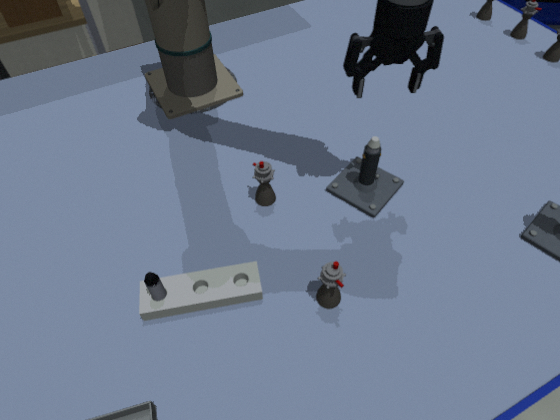

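Both brass buttons stand out through the tube's side holes: (318,480) and (494,478) in the wrist view, (145,337) and (242,325) in the scene view. The spare post and both thrusters look unmoved, and the gripper is clear. I'll hand in.

```bash
python3 -c "
from cell import ctrl
print(ctrl.read_state()['clock'],ctrl.finish_job())"
```

```text
the job is handed in; nothing more can be done
18.8833 None
```

The white-nosed post is locked in the bench stand, with both brass buttons out through the tube's side holes. I handed it in at 18.9 s of the 67 s allowed.

- **How it went:** I squeezed both buttons flush at their upper halves and lowered the post until the fingertips touched the rim. I then let go with the buttons held under the lip and regripped higher on the stem. From there I slid the post down to the stop and turned it from 35° to 70° under light pressure. One button popped out by 66°, the other by 70°.
- **Forces:** no reading at the end of a move was more than about 10 N, at the stop and during the turn.
- **Last checks:** the wrist and scene pictures after I let go show both buttons out. They also show the spare post and both thrusters where they were, and the gripper open and well clear, with almost no force on it.
- **Disagreements:** I had estimated the holes at about 62° from the pictures, but the second button only came out at 70°. The scene and wrist cameras also disagreed by about 2 mm on where the tube is. I centred the post on the relative offset seen in the pictures, and it went in without any sideways push.
- **Not measured:** I judged that the post is fully down from the push at the stop and from both buttons coming out. I did not measure its final height.

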